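# Go/no-go bore check of bearing blocks, then stamp the card

## Task

Check the bore of every bearing block on the bench with the double-ended plug gauge, one block at a time in the order red, yellow, blue (some may be missing): stand the block in the nest, push the gauge's go end (green ring) fully in up to its handle, draw it out, then press the no-go end (red ring) firmly and squarely on the mouth of the same bore for a moment to confirm that it will not enter, and stand the checked block upright in the green tray. When every block is in the tray and the gauge lies in its cradle again, press the stamp's red plunger down to its stop and let it come up. Leave the bottle, the roll of tape and the red tin where they are.

Things in the scene. Friction and masses are not known exactly. Their poses are not given: they have to be found in the camera images.
- block_red: Aluminium bearing block with a red top and red band, 0.7 to 0.85 kg, upright; may be absent. Square foot 80 x 80 x 12 mm, on its middle a column 50 x 50 mm, 72 mm tall in all. Origin: centre of its underside; z up. A round through bore, 22 mm in diameter, runs through the column along y, 50 mm from face to face, 36 mm above the underside. The column is solid above 49 mm: grip it there from above.
- block_red_bore (a point): Middle of the red block's bore, on its axis 36 mm above the underside, 25 mm inside either mouth; axes as the block's.
- block_yellow: Aluminium bearing block with a yellow top and yellow band, 0.7 to 0.85 kg, upright; may be absent. Square foot 80 x 80 x 12 mm, on its middle a column 50 x 50 mm, 72 mm tall in all. Origin: centre of its underside; z up. A round through bore, 22 mm in diameter, runs through the column along y, 50 mm from face to face, 36 mm above the underside. The column is solid above 49 mm: grip it there from above.
- block_yellow_bore (a point): Middle of the yellow block's bore, on its axis 36 mm above the underside, 25 mm inside either mouth; axes as the block's.
- block_blue: Aluminium bearing block with a blue top and blue band, 0.7 to 0.85 kg, upright; may be absent. Square foot 80 x 80 x 12 mm, on its middle a column 50 x 50 mm, 72 mm tall in all. Origin: centre of its underside; z up. A round through bore, 22 mm in diameter, runs through the column along y, 50 mm from face to face, 36 mm above the underside. The column is solid above 49 mm: grip it there from above.
- block_blue_bore (a point): Middle of the blue block's bore, on its axis 36 mm above the underside, 25 mm inside either mouth; axes as the block's.
- nest: Fixed nest: dark steel plate 115 x 115 x 8 mm with four yellow corner angles, 28 mm above the bench, flared outward above 20 mm. They enclose 85 x 85 mm for one block's foot (2.5 mm play each side). Stand the block with its bore along the nest's y axis, so that both mouths are free to the gauge. Origin: centre of the plate's underside; z up, y roughly to the robot's left.
- nest_seat (a point): Centre of the nest's floor, 8 mm above the bench, where the centre of the block's underside belongs; the bore of a seated block is 44 mm above the bench.
- gauge: Loose double-ended plug gauge, 164 mm long, 0.25 kg, lying level along its y axis. Origin: middle of its dark steel hexagonal handle, 100 mm long, 24 mm across flats; one pair of flats stands upright, facing +x and -x: grip these from above. +y end, by a green ring: go end, a bright pin. -y end, by a red ring: no-go end, a shorter, thicker bright pin, too big for a good bore.
- go_shoulder (a point): Handle face at the root of the go end, on the gauge's axis, 50 mm from the origin toward +y. With the go end fully in, this face meets the block.
- go_tip (a point): Tip of the go end, on the axis, 90 mm from the gauge's origin toward +y. The go pin is 19.5 mm in diameter and 40 mm long; its last 6 mm taper.
- nogo_face (a point): Centre of the no-go end's flat face, on the axis, 74 mm from the gauge's origin toward -y. The no-go pin is 26 mm in diameter and 24 mm long. A push of 4 to 5 N, held for half a second, is ample; over about 7 N can tip the block.
- cradle: Fixed black gauge cradle: plate 70 x 115 x 8 mm with two V-shaped saddles, open at the top, each 9 mm thick and 45 mm wide, 39 mm to either side of its middle along its y axis; 69 mm between them are free for fingers. Origin: centre of the plate's underside; z up. The gauge lies along the cradle's y axis, go end to +y at the start.
- cradle_axis (a point): Where the middle of the gauge's handle belongs when it lies in the cradle: over the cradle's centre, 60 mm above the bench.
- tray: Fixed open green tray for passed blocks, 296 mm (its x) x 120 mm (its y), walls 5 mm thick and 25 mm high, floor 5 mm thick. Two walls across it part it into three compartments, each 92 x 110 mm for one block, one in the middle and one centred 97 mm to either side along x. Origin: centre of its underside, z up.
- stamp (a joint): Travel in m of the plunger of the card stamp: a fixed grey base plate 100 x 80 mm with a white card, a black bridge 72 mm high, and a red round plunger head, 40 mm in diameter, on top. 0 = up, 0.016 = down on its stop. A spring lifts it again: 3 N to start, about 8 N at the stop.
- stamp_head (a point): Centre of the top face of the stamp's red plunger head, 110 mm above the bench when up; moves with it.
- solvent_bottle: White plastic bottle, 66 x 66 x 123 mm, bystander.
- amber_tape: Roll of amber tape lying flat, 58 mm across, 12 mm high, bystander.
- flux_tin: Red round tin, 58 mm across, 20 mm high, bystander.

How it is judged (in metres and radians):
On the way, in this order (a step that is already met when the one before it is completed fails the run):
1. the red block stands in the nest and the gauge's go end is in its bore up to the handle (within 4 mm) (horizontal distance between block_red and nest_seat below 0.008 m and height (world z) of block_red below 0.014 m and angle between block_red's own z axis and vertical below 0.09 rad and x of go_tip in the frame of block_red_bore between -0.004 and 0.004 m and z of go_tip in the frame of block_red_bore between -0.004 and 0.004 m and angle between the y axis of gauge and the y axis of block_red, either way round below 0.1 rad and distance between go_shoulder and block_red_bore below 0.029 m and distance between go_tip and block_red_bore below 0.02 m), for 0.2 s.
2. the red block still stands in the nest and the no-go end is pressed squarely on the mouth of its bore (over 0.5 N, within 4 mm of the bore's axis and mouth) and does not enter (horizontal distance between block_red and nest_seat below 0.008 m and height (world z) of block_red below 0.014 m and angle between block_red's own z axis and vertical below 0.09 rad and x of nogo_face in the frame of block_red_bore between -0.004 and 0.004 m and z of nogo_face in the frame of block_red_bore between -0.004 and 0.004 m and angle between the y axis of gauge and the y axis of block_red, either way round below 0.1 rad and distance between nogo_face and block_red_bore between 0.02 and 0.029 m and contact force between gauge and block_red above 0.5 N), for 0.1 s.
3. the yellow block stands in the nest and the gauge's go end is in its bore up to the handle (within 4 mm) (horizontal distance between block_yellow and nest_seat below 0.008 m and height (world z) of block_yellow below 0.014 m and angle between block_yellow's own z axis and vertical below 0.09 rad and x of go_tip in the frame of block_yellow_bore between -0.004 and 0.004 m and z of go_tip in the frame of block_yellow_bore between -0.004 and 0.004 m and angle between the y axis of gauge and the y axis of block_yellow, either way round below 0.1 rad and distance between go_shoulder and block_yellow_bore below 0.029 m and distance between go_tip and block_yellow_bore below 0.02 m), for 0.2 s.
4. the yellow block still stands in the nest and the no-go end is pressed squarely on the mouth of its bore (over 0.5 N, within 4 mm of the bore's axis and mouth) and does not enter (horizontal distance between block_yellow and nest_seat below 0.008 m and height (world z) of block_yellow below 0.014 m and angle between block_yellow's own z axis and vertical below 0.09 rad and x of nogo_face in the frame of block_yellow_bore between -0.004 and 0.004 m and z of nogo_face in the frame of block_yellow_bore between -0.004 and 0.004 m and angle between the y axis of gauge and the y axis of block_yellow, either way round below 0.1 rad and distance between nogo_face and block_yellow_bore between 0.02 and 0.029 m and contact force between gauge and block_yellow above 0.5 N), for 0.1 s.
5. the blue block stands in the nest and the gauge's go end is in its bore up to the handle (within 4 mm) (horizontal distance between block_blue and nest_seat below 0.008 m and height (world z) of block_blue below 0.014 m and angle between block_blue's own z axis and vertical below 0.09 rad and x of go_tip in the frame of block_blue_bore between -0.004 and 0.004 m and z of go_tip in the frame of block_blue_bore between -0.004 and 0.004 m and angle between the y axis of gauge and the y axis of block_blue, either way round below 0.1 rad and distance between go_shoulder and block_blue_bore below 0.029 m and distance between go_tip and block_blue_bore below 0.02 m), for 0.2 s.
6. the blue block still stands in the nest and the no-go end is pressed squarely on the mouth of its bore (over 0.5 N, within 4 mm of the bore's axis and mouth) and does not enter (horizontal distance between block_blue and nest_seat below 0.008 m and height (world z) of block_blue below 0.014 m and angle between block_blue's own z axis and vertical below 0.09 rad and x of nogo_face in the frame of block_blue_bore between -0.004 and 0.004 m and z of nogo_face in the frame of block_blue_bore between -0.004 and 0.004 m and angle between the y axis of gauge and the y axis of block_blue, either way round below 0.1 rad and distance between nogo_face and block_blue_bore between 0.02 and 0.029 m and contact force between gauge and block_blue above 0.5 N), for 0.1 s.
7. after the last block is checked, the stamp's plunger is pressed down to its stop (over 14 of 16 mm), with the checked blocks in the tray and the gauge in its cradle (value of joint stamp above 0.014 m and x of gauge in the frame of cradle_axis between -0.008 and 0.008 m and y of gauge in the frame of cradle_axis between -0.025 and 0.025 m and z of gauge in the frame of cradle_axis between -0.008 and 0.008 m and angle between the y axis of gauge and the y axis of cradle, either way round below 0.12 rad and linear speed of each of gauge, block_red, block_yellow, block_blue below 0.02 m/s and x of block_red in the frame of tray between -0.112 and 0.112 m and y of block_red in the frame of tray between -0.035 and 0.035 m and height (world z) of each of block_red, block_yellow, block_blue below 0.015 m and angle between each of block_red, block_yellow, block_blue's own z axis and vertical below 0.1 rad and x of block_yellow in the frame of tray between -0.112 and 0.112 m and y of block_yellow in the frame of tray between -0.035 and 0.035 m and x of block_blue in the frame of tray between -0.112 and 0.112 m and y of block_blue in the frame of tray between -0.035 and 0.035 m), for 0.1 s.
At the end, for the whole second after the job is handed in: Every block present stands upright and at rest on the tray's floor (tilt under 0.1 rad), the gauge lies at rest in the cradle's two saddles (within 25 mm along it, 8 mm across and in height, 0.12 rad), and the stamp's plunger is up again (under 3 mm) (x of block_red in the frame of tray between -0.112 and 0.112 m and y of block_red in the frame of tray between -0.035 and 0.035 m and height (world z) of each of block_red, block_yellow, block_blue below 0.015 m and angle between each of block_red, block_yellow, block_blue's own z axis and vertical below 0.1 rad and linear speed of each of block_red, block_yellow, block_blue, gauge below 0.02 m/s and x of block_yellow in the frame of tray between -0.112 and 0.112 m and y of block_yellow in the frame of tray between -0.035 and 0.035 m and x of block_blue in the frame of tray between -0.112 and 0.112 m and y of block_blue in the frame of tray between -0.035 and 0.035 m and x of gauge in the frame of cradle_axis between -0.008 and 0.008 m and y of gauge in the frame of cradle_axis between -0.025 and 0.025 m and z of gauge in the frame of cradle_axis between -0.008 and 0.008 m and angle between the y axis of gauge and the y axis of cradle, either way round below 0.12 rad and value of joint stamp below 0.003 m); the robot touches nothing.
It fails at once if the solvent bottle is moved more than 30 mm (distance of solvent_bottle from where it was at the start of the episode above 0.03 m).
It fails at once if the amber tape is moved more than 30 mm (distance of amber_tape from where it was at the start of the episode above 0.03 m).
It fails at once if the flux tin is moved more than 30 mm (distance of flux_tin from where it was at the start of the episode above 0.03 m).
Of block_red, block_yellow, block_blue only 2 to 3 are there at a start; the rules pass over those that are not, and their reading is None.
At some moment in a run one of block_red, block_yellow, block_blue may be knocked a few centimetres aside while the robot is not near it.
It also fails if it takes over 210 s, if anything falls off the work surface, if the arm or the gripper's body presses on something with over 40 N, if the wrist force passes 120 N, or if a joint passes its speed limit or range.

## Robot

A 6-joint arm with a two-finger parallel gripper is mounted at the origin on a cart in front of the work surface, level with it; the furniture and walls round the work are solid. World frame = base frame: x ahead of the robot, y to its left, z up, the work surface at z = 0. Lengths are in m, angles in degrees, forces in N, time in s.
With the tool pointing down it reaches from about 0.35 to 0.925 m from the base axis. Payload 6.4 kg.
Tool frame: the origin (TCP) lies on the centre line of the jaws, within the pads' length; the fingertips stand 25 mm ahead of it and the grasp point (between the pads) lies 6 mm ahead of it; z points along the fingers, y is the line along which they close (so a half turn about z gives the same grasp; the last joint's range is limited). The gripper opens to 85 mm and grips with 20 to 120 N. Pads are 22 mm wide; open, the fingers measure 114 mm over their backs; the gripper's body (76 mm by 85 mm) begins 54 mm behind the grasp point. The pads swing forward as they close: fully open they stand 13 mm farther back than shut.
Start: joints at [-74.662, 14.043, 89.255, -0, 76.702, -9.975], TCP at [0.278, -0.588, 0.256] pointing down, gripper open.
Joint ranges: [-179.41, 179.41], [-58.25, 129.5], [7.25, 145.43], [-54.29, 234.29], [11.92, 165.04], [-157.13, 157.13]. Speed limits (degrees/s): [147.25, 147.25, 180, 180, 180, 180].

## Interface

Orientations are given as a 3x3 rotation matrix whose columns are the frame's x, y, z axes.
In Python, from workcell import monitor, eyes, job gives the robot as it stands.
- The arm moves only by the tool apply_moves, never from a script. Its arguments are lists of equal length, an entry for each row: "offset": the shift along the tool's x, y, z in mm, a list of three; "turn": the turn, a rotation vector about the tool's x, y, z in degrees, a list of three; "grip": the opening, from 0 (shut) to 1 (fully open). In form: {"offset": [[tx, ty, tz], ...], "turn": [[ax, ay, az], ...], "grip": [grip, ...]}. A call has 1 to 10 rows; each row shifts and turns the commanded pose from where the row before left it, along the tool's axes as they then stand; what a row does not reach is not made up. A row lasts 1/10 s, in which the tool goes at most 50 mm and 8.59 degrees, less where a joint would pass 70% of its speed; a pose out of reach is approached as far as the arm can. A call is refused whole if a number of a shift passes 50 or a number of a turn 8.59, either way. A call with a gripper value outside its range is refused whole. The fingers move at their own pace and stop on an object; the grip force is fixed at half the most. Time passes only in rows, so rows that do not move let the fingers close. It gives the time, the measured TCP pose, the force, the opening and the grip force at its end, in the units of the state.
- monitor.sense(): the state, without advancing time (a new reading comes with each control period).
- eyes.snapshot(name): name is "scene" or "side" or "wrist"; returns the picture (480x640x3 uint8, blue, green, red); there is no depth.
- eyes.camera_info(name): a dict with "fx", "fy", "cx", "cy" (pixels), "rvec" (rotation vector, rad) and "tvec" (3), from world to camera coordinates, as OpenCV has them; the wrist camera has in their place "tool_from_camera" (4x4, takes a point from camera to tool coordinates, whose origin is the TCP and whose axes are the flange's). Camera axes: x right, y down, z forward; pixel columns grow to the right and rows downward; lengths in m; the calibration is good to about 2 mm. A picture is of the moment at which its call begins: read the wrist's pose just before it. camera_info takes no time and is no camera call.
- job.job_done(): hands the job in; it is judged then, once.
The state is a dict: "clock": time; "q": joint angles; "joint_velocities": joint speeds; "joint_torque": joint torques, N m; "tool_pos": TCP position; "tcp_rot": TCP orientation; "force": force on the tool from outside, world axes, zero at the start; "ft_torque": the same for the moment, N m; "width": finger opening in m; "grip_force": force on a finger pad.
Only numpy, scipy, OpenCV 4.12 (cv2) and the standard library are available. Lean on these libraries where they do the work, as an engineer would, in place of code of your own. Each camera call takes 0.05 s, during which the arm holds its last target. There are 200 camera calls.

## Working session

There is one attempt and no reset: what is moved stays moved. The work goes in short steps, Python scripts to look and compute and a tool call to move; the robot and the scene stay as the last step left them, time stands still between calls to the robot, and variables do not carry over. Pictures are saved under pics/ and viewed, at most 15 in all, crops included, and the job is handed in when it is done.

Besides the shell and the picture viewer there is one more tool, called after "Emit:" as a command line: name --argument value ..., lists and objects as JSON in quotes. apply_moves: Moves the arm, as the interface text tells. Its arguments: {"type":"object","properties":{"offset":{"type":"array"},"turn":{"type":"array"},"grip":{"type":"array"}},"required":["offset","turn","grip"]}

```bash
ls; mkdir -p pics; python3 - <<'E'
from workcell import monitor, eyes, job
import cv2,numpy as np
s=monitor.sense(); print(s)
for n in("scene","side","wrist"):
    im=eyes.snapshot(n); cv2.imwrite(f"pics/{n}0.png",im); i=eyes.camera_info(n); print(n,i)
E
```

```text
pics
{'clock': 0.0, 'q': array([-7.46603526e+01,  1.40864814e+01,  8.93261129e+01,  7.19625527e-04,
        7.67027733e+01, -9.97371425e+00]), 'joint_velocities': array([ 0.00388918,  0.05280233,  0.04661346,  0.10017072, -0.11526172,
       -0.06577552]), 'joint_torque': array([-2.23211759e-04, -4.29514253e+01, -3.26130688e+01, -1.97839790e-04,
        5.36622974e-03, -9.49075655e-06]), 'tool_pos': array([ 0.27780248, -0.58706657,  0.25514264]), 'tcp_rot': array([[ 9.03984198e-01,  4.27565549e-01, -5.20875597e-04],
       [ 4.27565714e-01, -9.03982177e-01,  1.94504213e-03],
       [ 3.60770750e-04, -1.98099590e-03, -9.99997973e-01]]), 'force': array([ 1.35651328, -0.69894852, -1.32244656]), 'ft_torque': array([-0.013443  , -0.03947547,  0.02063727]), 'grip_force': 0.0, 'width': 0.08555850340616142}
scene {'fx': 464.92663863644304, 'fy': 464.92663863644304, 'cx': 324.35796497601746, 'cy': 239.71371059936152, 'rvec': array([ 1.03329807, -2.4855509 ,  0.96634197]), 'tvec': array([0.40354236, 0.30825287, 0.84865254])}
side {'fx': 551.2674855046765, 'fy': 551.2674855046765, 'cx': 309.96217987827487, 'cy': 235.87825922859386, 'rvec': array([ 0.35842021, -2.44379176,  1.63504594]), 'tvec': array([0.51997729, 0.11546609, 1.21416245])}
wrist {'fx': 380.84646541514826, 'fy': 380.84646541514826, 'cx': 326.4085773075567, 'cy': 232.41211681615158, 'tool_from_camera': array([[ 5.84953777e-04, -9.52182502e-01, -3.05529280e-01,
         7.80207042e-02],
       [ 9.99999669e-01,  7.29562121e-04, -3.59123362e-04,
        -3.49649225e-04],
       [ 5.64853571e-04, -3.05528969e-01,  9.52182614e-01,
        -1.18786184e-01],
       [ 0.00000000e+00,  0.00000000e+00,  0.00000000e+00,
         1.00000000e+00]])}
```

View pics/scene0.png

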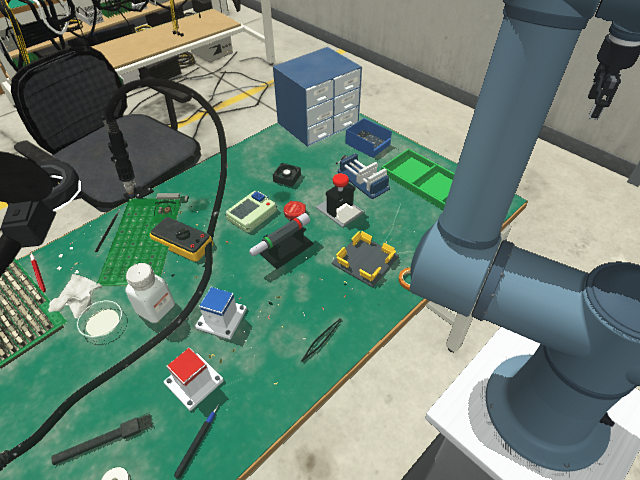

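View pics/side0.png

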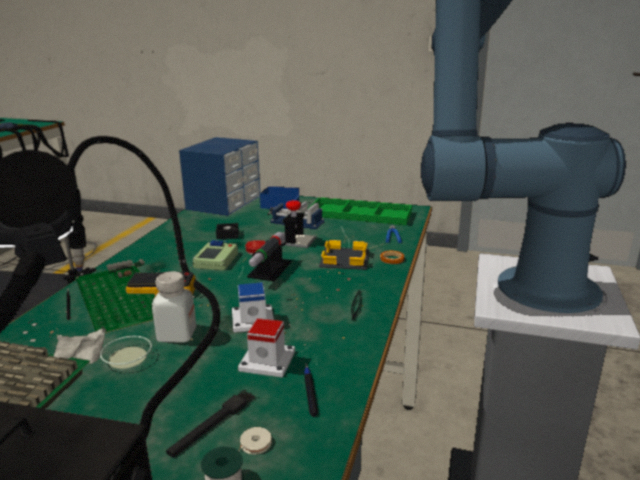

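The scene shows red (188,366) and blue (218,300) blocks with no yellow one, the gauge at (280,235), nest (365,257), tray (425,175) and stamp head (341,180). The amber tape is near (405,275) and the tin near (295,210).

```bash
cat > h.py <<'E'
from workcell import monitor, eyes, job
import cv2,numpy as np
from scipy.spatial.transform import Rotation as R
def cam(n,s=None):
    i=eyes.camera_info(n); K=np.array([[i['fx'],0,i['cx']],[0,i['fy'],i['cy']],[0,0,1]])
    if n=="wrist":
        s=s or monitor.sense(); T=np.eye(4);T[:3,:3]=s['tcp_rot'];T[:3,3]=s['tool_pos']
        T=T@i['tool_from_camera']; return K,T[:3,:3],T[:3,3]
    r=cv2.Rodrigues(i['rvec'])[0]; return K,r.T,-r.T@i['tvec']
def ray(c,px,z):
    K,r,t=c; px=np.atleast_2d(px).astype(float)
    d=np.c_[px,np.ones(len(px))]@np.linalg.inv(K).T@r.T
    return t+d*((z-t[2])/d[:,2])[:,None]
def proj(c,P):
    K,r,t=c; q=(np.atleast_2d(P)-t)@r@K.T; return q[:,:2]/q[:,2:]
def snap(n,f=None):
    s=monitor.sense(); im=eyes.snapshot(n)
    if f: cv2.imwrite(f"pics/{f}.png",im)
    return im,cam(n,s)
HSV={'red':[((0,130,90),(8,255,255)),((172,130,90),(180,255,255))],'blue':[((105,120,80),(125,255,255))],
 'yellow':[((20,130,100),(33,255,255))],'green':[((50,150,120),(72,255,255))]}
def mask(im,c):
    h=cv2.cvtColor(im,cv2.COLOR_BGR2HSV); return sum(cv2.inRange(h,np.array(a),np.array(b)) for a,b in HSV[c])
def blobs(im,c,amin=30):
    cs=cv2.findContours(mask(im,c),cv2.RETR_EXTERNAL,cv2.CHAIN_APPROX_NONE)[0]
    return sorted([x for x in cs if cv2.contourArea(x)>amin],key=cv2.contourArea,reverse=True)
def show(n,im,c,zs):
    for b in zs:
        pass
E
python3 - <<'E'
from h import *
for n in("scene","side"):
    im=cv2.imread(f"pics/{n}0.png");c=cam(n)
    print(n,"campos",c[2].round(3))
    for col,z in(("red",.072),("blue",.072),("yellow",.028),("green",.025)):
        for b in blobs(im,col)[:7]:
            m=cv2.moments(b);p=(m['m10']/m['m00'],m['m01']/m['m00'])
            print(n,col,int(m['m00']),np.round(p).astype(int),ray(c,p,z)[0].round(3),"z.06",ray(c,p,.06)[0,:2].round(3),"z.11",ray(c,p,.11)[0,:2].round(3))
E
```

```text
scene campos [0.037 0.529 0.835]
scene red 598 [186 364] [0.495 0.426 0.072] z.06 [0.502 0.424] z.11 [0.472 0.431]
scene red 295 [294 210] [0.652 0.021 0.072] z.06 [0.662 0.013] z.11 [0.622 0.047]
scene red 155 [340 180] [ 0.653 -0.137  0.072] z.06 [ 0.662 -0.147] z.11 [ 0.622 -0.103]
scene red 126 [ 38 275] [0.885 0.531 0.072] z.06 [0.898 0.531] z.11 [0.843 0.531]
scene red 30 [195 376] [0.466 0.427 0.072] z.06 [0.473 0.426] z.11 [0.444 0.432]
scene blue 1099 [368 137] [ 0.725 -0.322  0.072] z.06 [ 0.735 -0.335] z.11 [ 0.69  -0.279]
scene blue 416 [216 299] [0.574 0.304 0.072] z.06 [0.582 0.3  ] z.11 [0.547 0.315]
scene blue 70 [358 182] [ 0.614 -0.159  0.072] z.06 [ 0.623 -0.17 ] z.11 [ 0.585 -0.125]
scene blue 50 [257 196] [0.753 0.05  0.072] z.06 [0.765 0.043] z.11 [0.718 0.074]
scene blue 38 [210 417] [0.386 0.45  0.072] z.06 [0.391 0.449] z.11 [0.369 0.454]
scene yellow 337 [185 249] [0.77  0.258 0.028] z.06 [0.741 0.269] z.11 [0.695 0.286]
scene yellow 202 [239  97] [ 1.212 -0.241  0.028] z.06 [ 1.165 -0.21 ] z.11 [ 1.092 -0.163]
scene yellow 154 [361 237] [ 0.507 -0.058  0.02
[... 1436 characters left out ...]
0.404]
side yellow 266 [123 234] [1.057 0.031 0.028] z.06 [1.005 0.098] z.11 [0.924 0.204]
side yellow 241 [330 251] [ 0.494 -0.008  0.028] z.06 [0.475 0.062] z.11 [0.445 0.171]
side yellow 237 [359 253] [ 0.426 -0.016  0.028] z.06 [0.411 0.054] z.11 [0.387 0.164]
side yellow 157 [142 290] [0.828 0.294 0.028] z.06 [0.79  0.346] z.11 [0.729 0.427]
side yellow 65 [ 63 269] [1.064 0.256 0.028] z.06 [1.011 0.31 ] z.11 [0.929 0.395]
side green 121 [394 213] [ 0.389 -0.325  0.025] z.06 [ 0.375 -0.229] z.11 [ 0.355 -0.092]
side green 114 [362 211] [ 0.483 -0.325  0.025] z.06 [ 0.463 -0.229] z.11 [ 0.434 -0.092]
side green 97 [333 208] [ 0.574 -0.326  0.025] z.06 [ 0.549 -0.23 ] z.11 [ 0.512 -0.093]
```

```bash
python3 - <<'E'
import cv2
a=cv2.imread('pics/scene0.png')[130:420,150:530]
cv2.imwrite('pics/c1.png',cv2.resize(a,None,fx=2,fy=2,interpolation=cv2.INTER_CUBIC))
E
```

```text
(no output)
```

View pics/c1.png

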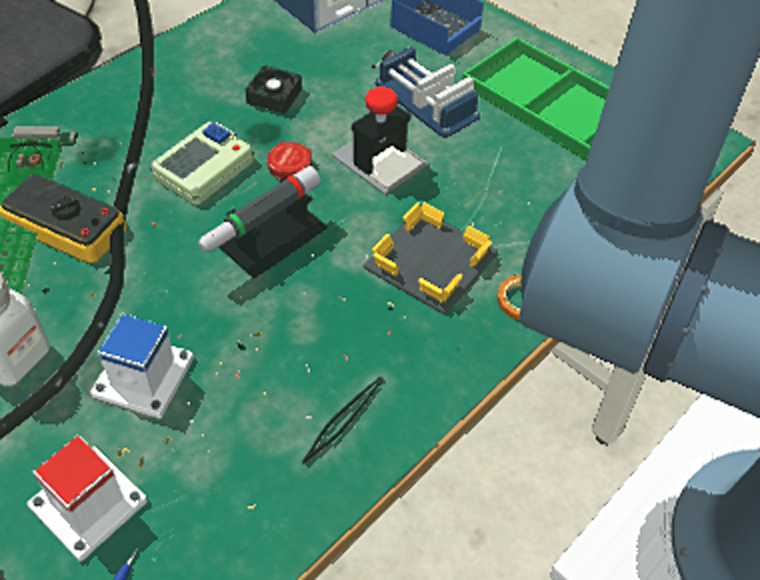

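```bash
python3 - <<'E'
from h import *
a,b=cam("scene"),cam("side")
# hose: for scene px, points at heights -> side px (col,row)
for px in [(215,160),(213,250),(203,290),(180,325),(150,350),(80,420),(170,88),(120,110),(120,170)]:
    print(px,[(round(z,2),proj(b,ray(a,px,z))[0].astype(int).tolist(),ray(a,px,z)[0,:2].round(2).tolist()) for z in(0,.1,.2,.3,.4,.5)])
for n,px in {'gotip':(255,250),'green':(268.5,241),'redr':(297.5,223),'nogo':(306,220)}.items(): print(n,ray(a,px,.06)[0].round(3))
print("tape",ray(a,(405,275),.01)[0].round(3))
E
```

```text
(215, 160) [(0, [141, 239], [1.03, -0.01]), (0.1, [163, 217], [0.91, 0.06]), (0.2, [189, 190], [0.79, 0.12]), (0.3, [221, 157], [0.67, 0.19]), (0.4, [261, 115], [0.55, 0.25]), (0.5, [312, 61], [0.43, 0.31])]
(213, 250) [(0, [198, 287], [0.75, 0.2]), (0.1, [221, 257], [0.66, 0.24]), (0.2, [248, 223], [0.58, 0.28]), (0.3, [281, 181], [0.49, 0.32]), (0.4, [322, 131], [0.41, 0.36]), (0.5, [373, 67], [0.32, 0.4])]
(203, 290) [(0, [213, 310], [0.66, 0.29]), (0.1, [238, 277], [0.59, 0.32]), (0.2, [266, 239], [0.51, 0.35]), (0.3, [300, 193], [0.44, 0.37]), (0.4, [341, 138], [0.36, 0.4]), (0.5, [392, 70], [0.29, 0.43])]
(180, 325) [(0, [213, 335], [0.62, 0.37]), (0.1, [239, 298], [0.55, 0.39]), (0.2, [270, 256], [0.48, 0.41]), (0.3, [306, 205], [0.41, 0.43]), (0.4, [349, 146], [0.34, 0.45]), (0.5, [401, 73], [0.27, 0.47])]
(150, 350) [(0, [197, 357], [0.62, 0.45]), (0.1, [226, 317], [0.55, 0.46]), (0.2, [260, 271], [0.48, 0.47]), (0.3, [299, 216], [0.41, 0.48]), (0.4, [345, 152], [0.34, 0.49]), (0.5, [400, 76], [0.27, 0.5])]
(80, 420) [(0, [168, 421], [0.58, 0.61]), (0.1, [203, 370], [0.51, 0
[... 174 characters left out ...]
3]), (0.1, [65, 192], [1.3, -0.05]), (0.2, [91, 169], [1.13, 0.03]), (0.3, [125, 141], [0.96, 0.1]), (0.4, [167, 105], [0.78, 0.18]), (0.5, [224, 57], [0.61, 0.26])]
(120, 110) [(0, [-4, 232], [1.46, 0.06]), (0.1, [21, 211], [1.29, 0.12]), (0.2, [53, 185], [1.12, 0.17]), (0.3, [92, 153], [0.95, 0.23]), (0.4, [141, 113], [0.78, 0.28]), (0.5, [204, 61], [0.61, 0.34])]
(120, 170) [(0, [38, 266], [1.18, 0.21]), (0.1, [66, 240], [1.04, 0.25]), (0.2, [99, 209], [0.91, 0.29]), (0.3, [140, 171], [0.77, 0.33]), (0.4, [191, 125], [0.63, 0.36]), (0.5, [255, 66], [0.5, 0.4])]
gotip [0.629 0.16  0.06 ]
green [0.629 0.122 0.06 ]
redr [0.625 0.037 0.06 ]
nogo [0.618 0.016 0.06 ]
tape [ 0.371 -0.055  0.01 ]
```

Emit:
apply_moves --offset '[[0,0,-5],[0,0,-5],[0,0,-5],[0,0,-5],[0,0,-5],[0,0,-5],[0,0,-5],[0,0,-5],[40,40,0],[40,40,0]]' --turn '[[0,0,-8.1],[0,0,-8.1],[0,0,-8.1],[0,0,-8.1],[0,0,-8.1],[0,0,-8.1],[0,0,-8.1],[0,0,-8.0],[0,0,0],[0,0,0]]' --grip '[1,1,1,1,1,1,1,1,1,1]'

```text
clock: 1.15
tool_pos: [0.3485, -0.5166, 0.296]
tcp_rot: [[0.003, 1.0, 0.0], [1.0, -0.003, 0.0], [0.0, 0.0, -1.0]]
force: [1.0, 0.3, 0.9]
width: 0.0855
grip_force: 0.0
```

Emit:
apply_moves --offset '[[40,40,0],[40,40,0],[40,20,0],[0,0,0],[0,0,0]]' --turn '[[0,0,0],[0,0,0],[0,0,0],[0,0,0],[0,0,0]]' --grip '[1,1,1,1,1]'

```text
clock: 1.65
tool_pos: [0.4397, -0.4053, 0.2961]
tcp_rot: [[-0.002, 1.0, -0.0], [1.0, 0.002, -0.0], [-0.0, -0.0, -1.0]]
force: [-0.0, -0.2, -0.6]
width: 0.0855
grip_force: 0.0
```

```bash
python3 - <<'E'
from h import *
im,c=snap("wrist","w_tray"); s=monitor.sense(); print(s['clock'],s['tool_pos'].round(4),s['tcp_rot'].round(4).tolist(),s['force'].round(1))
E
```

```text
1.7 [ 0.4392 -0.4062  0.2961] [[-0.0005, 1.0, -0.0004], [1.0, 0.0005, -0.0001], [-0.0001, -0.0004, -1.0]] [-0.5 -0.6 -0.1]
```

View pics/w_tray.png

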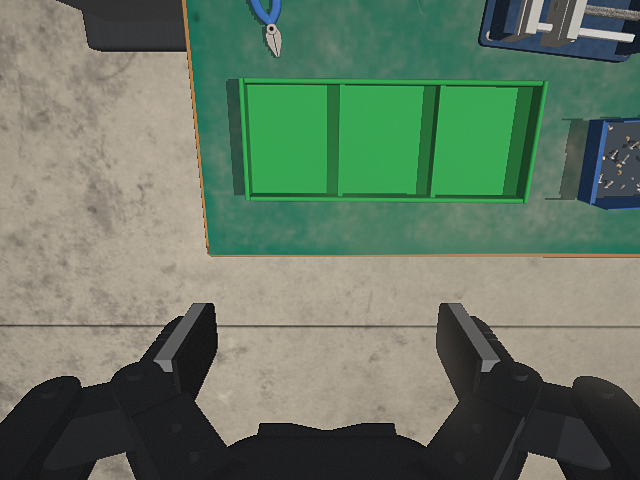

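The tray fills (240–547, 79–202), with three compartments running along image x (world x).

```bash
python3 - <<'E'
from h import *
im=cv2.imread("pics/w_tray.png"); c=cam("wrist")
P=ray(c,[(240,79),(547,81),(528,202),(247,201)],.025); print(P.round(4), P.mean(0).round(4), np.linalg.norm(P-np.roll(P,1,0),axis=1).round(4))
b=blobs(im,'green',2000); 
Q=ray(c,np.vstack([x[:,0] for x in b]),.025)[:,:2]; print(len(b),cv2.minAreaRect((Q*1000).astype(np.float32)))
print(ray(c,[(320,240),(320,100)],.03).round(3))
E
```

```text
[[ 0.3564 -0.2995  0.025 ]
 [ 0.6491 -0.3009  0.025 ]
 [ 0.6503 -0.4191  0.025 ]
 [ 0.3556 -0.4183  0.025 ]] [ 0.5029 -0.3594  0.025 ] [0.1188 0.2927 0.1182 0.2946]
2 ((499.3365478515625, -358.81829833984375), (119.27491760253906, 290.105712890625), 89.57344055175781)
[[ 0.432 -0.46   0.03 ]
 [ 0.433 -0.318  0.03 ]]
```

Emit:
apply_moves --offset '[[50,5,0],[50,5,0],[50,5,0],[50,5,0],[50,5,0],[30,5,0],[0,0,0],[0,0,0]]' --turn '[[0,0,0],[0,0,0],[0,0,0],[0,0,0],[0,0,0],[0,0,0],[0,0,0],[0,0,0]]' --grip '[1,1,1,1,1,1,1,1]'

```text
clock: 2.5
tool_pos: [0.4691, -0.1281, 0.2964]
tcp_rot: [[0.0, 1.0, 0.0], [1.0, -0.0, -0.001], [-0.001, 0.0, -1.0]]
force: [0.0, -1.0, -0.9]
width: 0.0854
grip_force: 0.0
```

```bash
python3 - <<'E'
from h import *
im,c=snap("wrist","w_nest"); s=monitor.sense(); print(s['clock'],s['tool_pos'].round(4))
E
```

```text
2.55 [ 0.4691 -0.1287  0.2963]
```

View pics/w_nest.png

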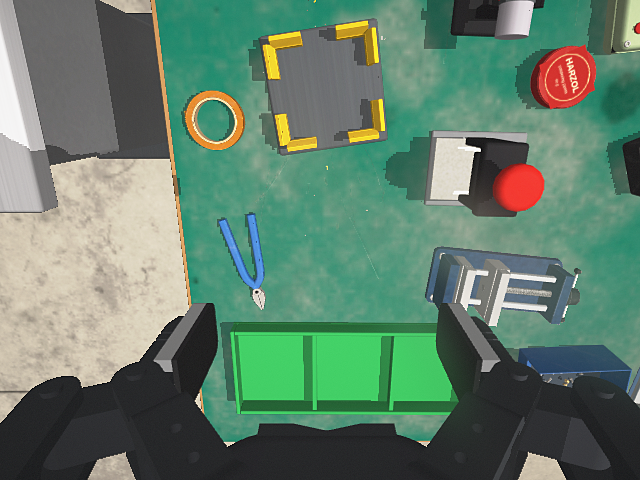

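The nest is at (325,88), turned a few degrees. The tape is at (214,120), the tin at (563,77) and the stamp head at (519,187).

```bash
python3 - <<'E'
from h import *
im=cv2.imread("pics/w_nest.png"); c=cam("wrist")
m=mask(im,'yellow').copy(); m[:, :245]=0; m[:,400:]=0; m[170:]=0
pts=cv2.findNonZero(m)[:,0]
for z in(.028,.02,.0225):
    Q=ray(c,pts,z)[:,:2]*1000; print(z,cv2.minAreaRect(Q.astype(np.float32)))
n,l,st,ce=cv2.connectedComponentsWithStats(m)
for i in range(1,n):
    if st[i,4]>60:
        q=np.argwhere(l==i)[:,::-1]; Q=ray(c,q,.02)[:,:2]; print(ce[i].round(1),st[i,4],Q.mean(0).round(4))
# plate: dark grey pixels
h=cv2.cvtColor(im,cv2.COLOR_BGR2HSV); d=cv2.inRange(h,(0,0,50),(180,60,120)); d[:, :250]=0; d[:,400:]=0; d[170:]=0
k=max(cv2.findContours(d,0,1)[0],key=cv2.contourArea); print(cv2.minAreaRect((ray(c,k[:,0],.008)[:,:2]*1000).astype(np.float32)))
hd=[b for b in blobs(im,'red') if cv2.boundingRect(b)[1]>150][0]; (e,r)=cv2.minEnclosingCircle(hd); print('stamp',e,r,ray(c,e,.11)[0].round(4), np.linalg.norm(ray(c,(e[0]+r,e[1]),.11)-ray(c,e,.11)).round(4))
print('tape',ray(c,(214,120),.012)[0].round(3),'tin',ray(c,(563,77),.02)[0].round(3))
E
```

```text
0.028 ((467.8010559082031, -31.221542358398438), (105.2008056640625, 150.38633728027344), 8.159881591796875)
0.02 ((467.7864074707031, -30.834556579589844), (107.37495422363281, 153.4943389892578), 8.159875869750977)
0.0225 ((467.7909851074219, -30.95545196533203), (106.69551849365234, 152.52310180664062), 8.159872055053711)
[360.5  38. ] 927 [0.5009 0.014 ]
[278.5  50.9] 900 [0.4236 0.003 ]
[370.4 124.1] 715 [ 0.5127 -0.0636]
[291.7 135.9] 696 [ 0.434  -0.0749]
((460.91851806640625, -32.094696044921875), (128.32638549804688, 114.33238220214844), 8.191662788391113)
stamp (518.0, 186.5) 26.40559196472168 [ 0.624  -0.1092  0.11  ] 0.0214
tape [ 0.355 -0.06   0.012] tin [ 0.697 -0.02   0.02 ]
```

Emit:
apply_moves --offset '[[50,5,0],[50,5,0],[50,5,0],[50,5,0],[20,5,0],[0,0,0],[0,0,0]]' --turn '[[0,0,0],[0,0,0],[0,0,0],[0,0,0],[0,0,0],[0,0,0],[0,0,0]]' --grip '[1,1,1,1,1,1,1]'

```text
clock: 3.25
tool_pos: [0.4944, 0.0903, 0.2961]
tcp_rot: [[0.001, 1.0, -0.001], [1.0, -0.001, -0.001], [-0.001, -0.001, -1.0]]
force: [-0.3, -0.3, 0.0]
width: 0.0853
grip_force: 0.0
```

```bash
python3 - <<'E'
from h import *
im,c=snap("wrist","w_mid"); s=monitor.sense(); print(s['clock'],s['tool_pos'].round(4))
E
```

```text
3.3 [0.4943 0.0899 0.2961]
```

View pics/w_mid.png

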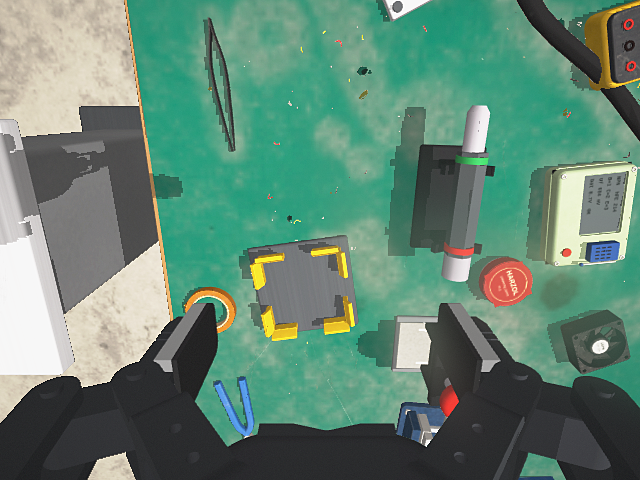

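The nest is at (302,290), and the gauge runs from its go tip (478,107) to its no-go face (456,281). The tin is at (506,282).

```bash
python3 - <<'E'
from h import *
im=cv2.imread("pics/w_mid.png"); c=cam("wrist")
m=mask(im,'yellow').copy(); m[:, :245]=0; m[:,365:]=0; m[:220]=0;m[345:]=0
n,l,st,ce=cv2.connectedComponentsWithStats(m); A=[]
for i in range(1,n):
    if st[i,4]>60:
        q=np.argwhere(l==i)[:,::-1]; Q=ray(c,q,.02)[:,:2]; print(ce[i].round(1),st[i,4],Q.mean(0).round(4)); A.append(Q.mean(0))
print(np.mean(A,0).round(4))
def cen(col,x0,x1,y0,y1,z):
    m=mask(im,col).copy(); k=np.zeros_like(m);k[y0:y1,x0:x1]=255
    q=cv2.findNonZero(m&k)[:,0]; return (q.min(0)+q.max(0))/2,q
g,_=cen('green',440,500,145,172,0); r,_=cen('red',435,482,238,262,0)
print(g,r)
# rings' upper faces ~ axis height + 13mm
for z in(.06,.073): G,Rr=ray(c,g,z)[0],ray(c,r,z)[0]; d=G-Rr; print(z,G.round(4),Rr.round(4),((G+Rr)/2).round(4),np.linalg.norm(d).round(4),'yaw of y axis',np.degrees(np.arctan2(-d[0],d[1])).round(2))
print('tips', ray(c,[(478.5,106),(456,281)],.06).round(4))
E
```

```text
[333.2 257.2] 446 [0.5014 0.0126]
[262.9 267.8] 533 [ 0.4224 -0.    ]
[340.2 319.9] 607 [ 0.5099 -0.0665]
[277.3 326.8] 684 [ 0.4356 -0.0757]
[ 0.4673 -0.0324]
[473.5 160.5] [459. 249.]
0.06 [0.6297 0.124  0.06  ] [0.6254 0.037  0.06  ] [0.6276 0.0805 0.06  ] 0.0871 yaw of y axis -2.79
0.073 [0.6247 0.1257 0.073 ] [0.6206 0.0418 0.073 ] [0.6227 0.0837 0.073 ] 0.0839 yaw of y axis -2.79
tips [[0.6285 0.1718 0.06  ]
 [0.626  0.0022 0.06  ]]
```

Emit:
apply_moves --offset '[[50,0,0],[50,0,0],[50,0,0],[50,0,0],[50,0,0],[10,0,0],[0,0,0],[0,0,0]]' --turn '[[0,0,0],[0,0,0],[0,0,0],[0,0,0],[0,0,0],[0,0,0],[0,0,0],[0,0,0]]' --grip '[1,1,1,1,1,1,1,1]'

```text
clock: 4.1
tool_pos: [0.4947, 0.3497, 0.2961]
tcp_rot: [[0.002, 1.0, -0.0], [1.0, -0.002, -0.001], [-0.001, -0.0, -1.0]]
force: [0.5, -0.0, 0.4]
width: 0.0856
grip_force: 0.0
```

```bash
python3 - <<'E'
from h import *
im,c=snap("wrist","w_blk"); s=monitor.sense(); print(s['clock'],s['tool_pos'].round(4))
E
```

```text
4.15 [0.4946 0.3496 0.2962]
```

View pics/w_blk.png

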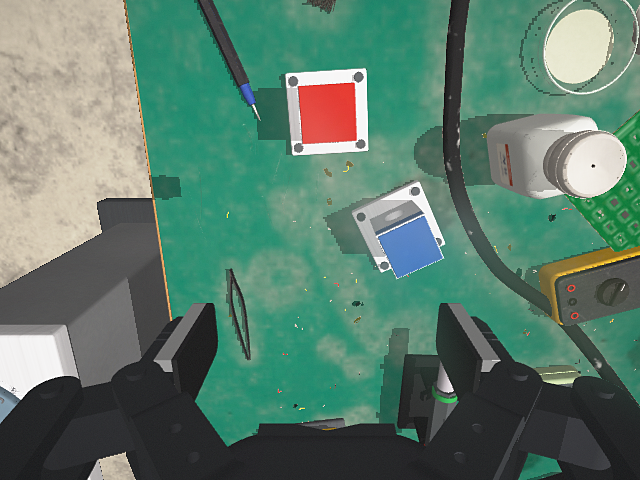

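Red block top is at (327,113), nearly square. Blue is at (410,246), turned by about 20 degrees, with its bore face toward (400,212). No yellow block is in view.

```bash
cat >> h.py <<'E'
def top(im,c,col,z=.072):
    h=max((b for b in blobs(im,col,300) if cv2.boundingRect(b)[1]+cv2.boundingRect(b)[3]<300),key=cv2.contourArea)
    r=cv2.minAreaRect((ray(c,h[:,0],z)[:,:2]*1e4).astype(np.float32)); a=r[2]
    while a>45:a-=90
    while a<-45:a+=90
    return np.round(np.array(r[0])/1e4,4),np.round(np.array(r[1])/10,1),round(a,2)
E
python3 - <<'E'
from h import *
im=cv2.imread("pics/w_blk.png"); c=cam("wrist")
for k in('red','blue'): print(k,top(im,c,k))
print(ray(c,[(290,72),(365,70),(368,152),(292,155)],.012).mean(0))
E
```

```text
red (array([0.4955, 0.4254]), array([47.6, 47.4]), 3.34)
blue (array([0.5744, 0.3028]), array([47.4, 47.4]), 26.28)
[0.49683378 0.42479035 0.012     ]
```

Emit:
apply_moves --offset '[[50,1,0],[25,0,20],[0,0,50],[0,0,50],[0,0,50],[0,0,30],[0,0,20],[0,0,12],[0,0,0],[0,0,0]]' --turn '[[0,0,0],[0,0,-3.3],[0,0,0],[0,0,0],[0,0,0],[0,0,0],[0,0,0],[0,0,0],[0,0,0],[0,0,0]]' --grip '[1,1,1,1,1,1,1,1,1,1]'

```text
clock: 5.15
tool_pos: [0.4961, 0.4263, 0.0657]
tcp_rot: [[-0.057, 0.998, 0.002], [0.998, 0.057, 0.001], [0.001, 0.002, -1.0]]
force: [0.1, -0.1, 1.0]
width: 0.0854
grip_force: 0.0
```

Emit:
apply_moves --offset '[[0,0,0],[0,0,0],[0,0,0],[0,0,0],[0,0,0],[0,0,0],[0,0,0],[0,0,0],[0,0,0],[0,0,0]]' --turn '[[0,0,0],[0,0,0],[0,0,0],[0,0,0],[0,0,0],[0,0,0],[0,0,0],[0,0,0],[0,0,0],[0,0,0]]' --grip '[0.3,0.3,0.3,0.3,0.3,0.3,0.3,0.3,0.3,0.3]'

```text
clock: 6.15
tool_pos: [0.496, 0.4272, 0.0659]
tcp_rot: [[-0.058, 0.998, 0.003], [0.998, 0.058, 0.001], [0.001, 0.003, -1.0]]
force: [0.7, -1.1, 5.8]
width: 0.0492
grip_force: 67.1
```

Emit:
apply_moves --offset '[[0,0,-30],[0,0,-50],[0,0,-50],[0,0,0],[0,0,0]]' --turn '[[0,0,0],[0,0,0],[0,0,0],[0,0,0],[0,0,0]]' --grip '[0.3,0.3,0.3,0.3,0.3]'

```text
clock: 6.65
tool_pos: [0.4941, 0.4263, 0.1933]
tcp_rot: [[-0.058, 0.998, -0.001], [0.998, 0.058, -0.001], [-0.001, -0.001, -1.0]]
force: [-0.2, -0.1, -9.5]
width: 0.0495
grip_force: 66.5
```

```bash
cat >> h.py <<'E'
def held(col,f=None,up=.0061):
    im,c=snap("wrist",f); s=monitor.sense(); z=s['tool_pos'][2]+up
    b=max(blobs(im,col,300),key=cv2.contourArea); P=ray(c,b[:,0],z); q=(P-s['tool_pos'])@s['tcp_rot']*1000
    r=cv2.minAreaRect(q[:,:2].astype(np.float32)); return s,q,r
E
python3 - <<'E'
from h import *
s,q,r=held('red','hr'); print(s['tool_pos'].round(4),s['force'].round(1),s['grip_force'],r,q.min(0),q.max(0))
E
```

```text
[0.4929 0.4256 0.1908] [-0.5 -0.4 -9.1] 66.45697474479675 ((-3.184051513671875, 0.6486148834228516), (48.91606903076172, 49.261173248291016), 89.93904876708984) [-27.84026212 -23.82471887  -6.29525728] [21.45639401 25.10938059 -5.88873504]
```

View pics/hr.png

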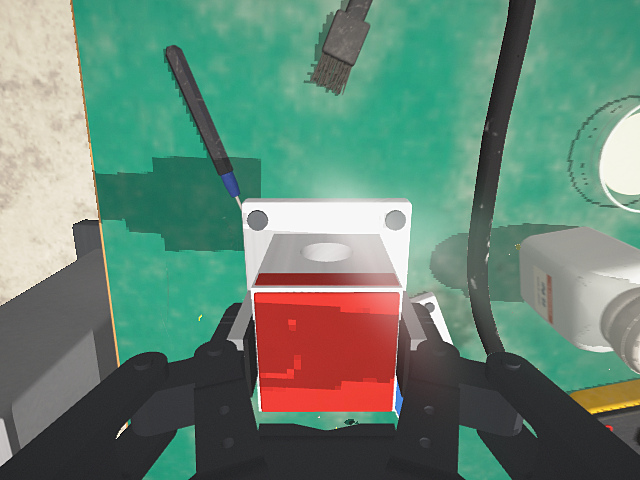

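Emit:
apply_moves --offset '[[0,0,0],[-48,-9.1,0],[-48,-9.1,0],[-48,-9.1,0],[-48,-9.1,0],[-48,-9.1,0],[-48,-9.1,0],[-48,-9.1,0],[-48,-9.1,0],[-48,-9.1,0]]' --turn '[[0,0,-4.9],[0,0,0],[0,0,0],[0,0,0],[0,0,0],[0,0,0],[0,0,0],[0,0,0],[0,0,0],[0,0,0]]' --grip '[0.3,0.3,0.3,0.3,0.3,0.3,0.3,0.3,0.3,0.3]'

```text
clock: 7.7
tool_pos: [0.4725, -0.0137, 0.1903]
tcp_rot: [[-0.143, 0.99, -0.007], [0.99, 0.143, 0.002], [0.003, -0.007, -1.0]]
force: [0.6, 0.3, -7.7]
width: 0.0489
grip_force: 66.5
```

Emit:
apply_moves --offset '[[-48,-9.1,0],[-48,-9.1,0],[-48,-9.1,0],[0,0,0],[0,0,0],[0,0,0]]' --turn '[[0,0,0],[0,0,0],[0,0,0],[0,0,0],[0,0,0],[0,0,0]]' --grip '[0.3,0.3,0.3,0.3,0.3,0.3]'

```text
clock: 8.3
tool_pos: [0.4675, -0.1575, 0.1915]
tcp_rot: [[-0.143, 0.99, -0.005], [0.99, 0.143, 0.003], [0.004, -0.004, -1.0]]
force: [-0.6, -0.0, -6.9]
width: 0.0488
grip_force: 66.5
```

```bash
python3 - <<'E'
from h import *
s,q,r=held('red','hn'); print(s['clock'],s['tool_pos'].round(4),s['tcp_rot'].round(4).tolist(),r)
im=cv2.imread("pics/hn.png"); c=cam("wrist",s)
m=mask(im,'yellow').copy(); m[240:]=0
n,l,st,ce=cv2.connectedComponentsWithStats(m); A=[]
for i in range(1,n):
    if st[i,4]>200:
        p=np.argwhere(l==i)[:,::-1]; Q=ray(c,p,.02)[:,:2]; print(ce[i].round(1),st[i],Q.mean(0).round(4)); A.append(Q.mean(0))
print(np.mean(A,0).round(4))
E
```

```text
8.35 [ 0.468  -0.1574  0.1921] [[-0.1441, 0.9896, -0.0037], [0.9896, 0.1441, 0.0026], [0.0031, -0.0033, -1.0]] ((-1.3696842193603516, -0.9489707946777344), (47.557952880859375, 47.32640838623047), 89.87934112548828)
[285.6   6.8] [276   0  18  17 252] [ 0.4187 -0.0174]
[425.1   6.8] [416   0  22  17 295] [ 0.5119 -0.0038]
[297.4  97.4] [ 278   63   54   56 1311] [ 0.4337 -0.0736]
[410.4  97.2] [ 374   64   59   56 1505] [ 0.5141 -0.0617]
[ 0.4696 -0.0391]
```

View pics/hn.png

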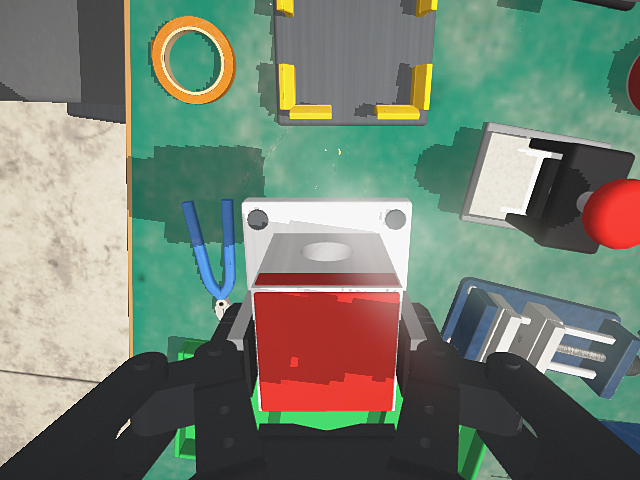

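The nest's plate (275–430, up to row 124) is parallel to the held block. The block's top outline spans 253–400 × 290–411.

```bash
python3 - <<'E'
from h import *
s=monitor.sense(); c=cam("wrist",s)
P=ray(c,[(252.5,289.5),(400.5,289.5),(397.5,411.5),(257.5,411.5)],s['tool_pos'][2]+.0061)
q=(P-s['tool_pos'])@s['tcp_rot']*1000; print(q.round(1),q.mean(0).round(2))
F=ray(c,[(242.5,198),(411.5,198)],s['tool_pos'][2]-.0659+.012); q=(F-s['tool_pos'])@s['tcp_rot']*1000; print(q.round(1))
E
```

```text
[[ 22.9 -24.7  -5.9]
 [ 23.   23.7  -6.1]
 [-26.2  25.5  -6.3]
 [-26.3 -25.7  -6.1]] [-1.63 -0.29 -6.1 ]
[[ 39.9 -39.3  54.2]
 [ 40.   38.9  53.9]]
```

Emit:
apply_moves --offset '[[42,6.1,0],[42,6.1,0],[41.7,6.1,0],[0,0,0],[0,0,40],[0,0,40],[0,0,12],[0,0,0],[0,0,0],[0,0,0]]' --turn '[[0,0,0],[0,0,0],[0,0,0],[0,0,0],[0,0,0],[0,0,0],[0,0,0],[0,0,0],[0,0,0],[0,0,0]]' --grip '[0.3,0.3,0.3,0.3,0.3,0.3,0.3,0.3,0.3,0.3]'

```text
clock: 9.35
tool_pos: [0.4711, -0.0325, 0.1046]
tcp_rot: [[-0.143, 0.99, 0.004], [0.99, 0.143, -0.001], [-0.002, 0.004, -1.0]]
force: [1.0, -0.5, -7.3]
width: 0.0488
grip_force: 66.7
```

```bash
python3 - <<'E'
from h import *
s=monitor.sense(); im,c=snap("wrist","hn2"); print(s['tool_pos'].round(4),s['tcp_rot'].round(4).tolist(),s['force'].round(1))
cv2.imwrite('pics/hn2c.png',cv2.resize(im[100:400,160:500],None,fx=2,fy=2))
E
```

```text
[ 0.4711 -0.0325  0.1046] [[-0.1431, 0.9897, 0.0044], [0.9897, 0.1431, -0.0014], [-0.002, 0.0042, -1.0]] [ 1.  -0.5 -7.3]
```

View pics/hn2c.png

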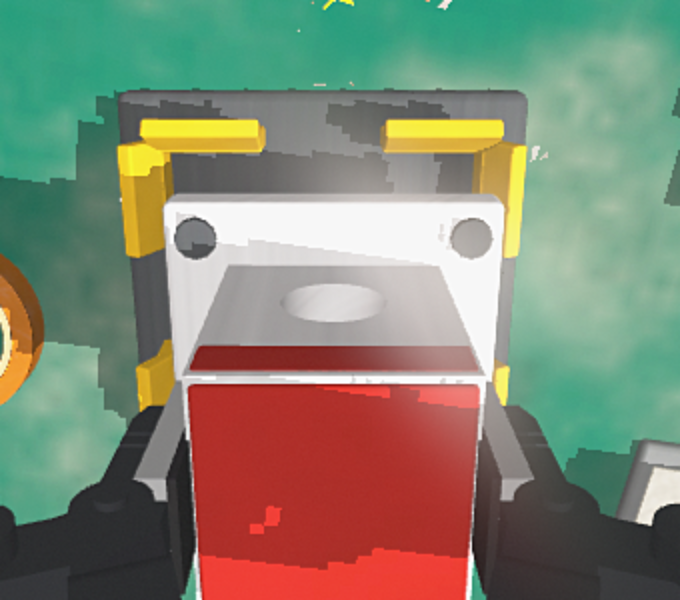

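The foot sits right of the nest's centre (foot 166–502, plate 122–526 in the crop), which agrees with the 3 mm pose error, so I correct before lowering.

Emit:
apply_moves --offset '[[2.7,-2.7,0],[0,0,0],[0,0,0],[0,0,0]]' --turn '[[0,0,0],[0,0,0],[0,0,0],[0,0,0]]' --grip '[0.3,0.3,0.3,0.3]'

```text
clock: 9.8
tool_pos: [0.4663, -0.0298, 0.1025]
tcp_rot: [[-0.143, 0.99, 0.0], [0.99, 0.143, -0.0], [-0.0, 0.0, -1.0]]
force: [-0.4, -0.1, -7.0]
width: 0.0491
grip_force: 66.8
```

Emit:
apply_moves --offset '[[0,1,4],[0,0,0],[0,0,0],[0,0,0]]' --turn '[[0,0,0],[0,0,0],[0,0,0],[0,0,0]]' --grip '[0.3,0.3,0.3,0.3]'

```text
clock: 10.2
tool_pos: [0.4672, -0.0296, 0.0982]
tcp_rot: [[-0.143, 0.99, -0.0], [0.99, 0.143, 0.0], [0.0, -0.0, -1.0]]
force: [-0.1, -0.1, -7.5]
width: 0.0488
grip_force: 66.9
```

Emit:
apply_moves --offset '[[0,0.7,4],[0,0,4],[0,0,4],[0,0,4],[0,0,3],[0,0,3],[0,0,1],[0,0,0],[0,0,0]]' --turn '[[0,0,0],[0,0,0],[0,0,0],[0,0,0],[0,0,0],[0,0,0],[0,0,0],[0,0,0],[0,0,0]]' --grip '[0.3,0.3,0.3,0.3,0.3,0.3,0.3,0.3,0.3]'

```text
clock: 11.1
tool_pos: [0.468, -0.0295, 0.0754]
tcp_rot: [[-0.143, 0.99, 0.0], [0.99, 0.143, -0.0], [-0.0, 0.0, -1.0]]
force: [0.0, 0.8, -7.8]
width: 0.049
grip_force: 66.9
```

Emit:
apply_moves --offset '[[0,0,1],[0,0,1],[0,0,0.5],[0,0,0]]' --turn '[[0,0,0],[0,0,0],[0,0,0],[0,0,0]]' --grip '[0.3,0.3,0.3,0.3]'

```text
clock: 11.5
tool_pos: [0.4682, -0.0294, 0.0742]
tcp_rot: [[-0.143, 0.99, -0.0], [0.99, 0.143, 0.0], [0.0, -0.0, -1.0]]
force: [-6.3, 3.0, 5.7]
width: 0.0491
grip_force: 68.9
```

Emit:
apply_moves --offset '[[0,0,0],[0,0,0],[0,0,0],[0,0,0],[0,0,0],[0,0,-20],[0,0,-36],[0,0,-50],[0,0,-20],[0,0,0]]' --turn '[[0,0,0],[0,0,0],[0,0,0],[0,0,0],[0,0,0],[0,0,0],[0,0,0],[0,0,0],[0,0,0],[0,0,0]]' --grip '[1,1,1,1,1,1,1,1,1,1]'

```text
clock: 12.5
tool_pos: [0.4702, -0.0302, 0.2029]
tcp_rot: [[-0.143, 0.99, 0.008], [0.99, 0.143, -0.003], [-0.004, 0.008, -1.0]]
force: [-0.3, 0.3, 0.6]
width: 0.0856
grip_force: 0.0
```

Emit:
apply_moves --offset '[[1.5,40.4,0],[1.5,40.4,0],[1.5,40.4,0],[1.5,40.4,0],[0,0,0],[0,0,0],[0,0,0],[0,0,0],[0,0,0]]' --turn '[[0,0,0],[0,0,0],[0,0,0],[0,0,0],[0,0,5.5],[0,0,5.6],[0,0,0],[0,0,0],[0,0,0]]' --grip '[1,1,1,1,1,1,1,1,1]'

```text
clock: 13.4
tool_pos: [0.6265, -0.0005, 0.1982]
tcp_rot: [[0.049, 0.999, -0.001], [0.999, -0.049, 0.0], [0.0, -0.001, -1.0]]
force: [-0.4, 0.2, -0.1]
width: 0.0855
grip_force: 0.0
```

```bash
python3 - <<'E'
from h import *
s=monitor.sense(); im,c=snap("wrist","g1"); print(s['clock'],s['tool_pos'].round(4),s['tcp_rot'].round(3).tolist())
for col in('green','red'):
  for b in blobs(im,col,80):
    r=cv2.minAreaRect(b); print(col,r,ray(c,r[0],.06)[0].round(4))
sc,_=snap("scene","sc1")
E
```

```text
13.4 [ 6.265e-01 -5.000e-04  1.982e-01] [[0.049, 0.999, -0.001], [0.999, -0.049, 0.0], [0.0, -0.001, -1.0]]
green ((318.5, 23.5), (13.0, 43.0), 90.0) [0.6275 0.128  0.06  ]
red ((97.46543884277344, 287.8173522949219), (65.77909851074219, 79.26951599121094), 79.28687286376953) [ 0.4537 -0.0393  0.06  ]
red ((417.46923828125, 228.2538604736328), (67.84700012207031, 68.3431396484375), 82.87498474121094) [ 0.6902 -0.0044  0.06  ]
red ((336.5, 398.5), (55.0, 57.0), 90.0) [ 0.6271 -0.1483  0.06  ]
red ((138.616455078125, 276.64385986328125), (67.1816177368164, 7.958797454833984), 69.44395446777344) [ 0.4861 -0.0318  0.06  ]
red ((320.5348205566406, 171.85806274414062), (12.765035629272461, 41.21722412109375), 88.53119659423828) [0.6239 0.0387 0.06  ]
red ((91.46075439453125, 250.79598999023438), (3.0970969200134277, 72.7440185546875), 79.11447143554688) [ 0.4562 -0.01    0.06  ]
red ((492.50006103515625, 179.50003051757812), (11.31370735168457, 12.727922439575195), 45.0) [0.7402 0.0279 0.06  ]
```

View pics/g1.png

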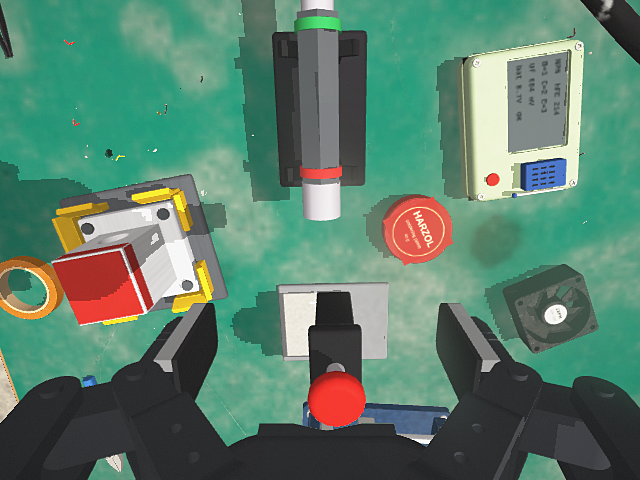

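The gauge is at column ~320 with its green ring at row 23 and red ring at row 172. Red stands seated in the nest on the left.

Emit:
apply_moves --offset '[[42,-2.5,0],[41.5,-2.4,0],[0,0,0],[0,0,45],[0,0,45],[0,0,30],[0,0,10],[0,0,2],[0,0,0],[0,0,0]]' --turn '[[0,0,0],[0,0,0.4],[0,0,0],[0,0,0],[0,0,0],[0,0,0],[0,0,0],[0,0,0],[0,0,0],[0,0,0]]' --grip '[1,1,1,1,0.7,0.7,0.6,0.6,0.6,0.6]'

```text
clock: 14.5
tool_pos: [0.628, 0.0829, 0.0693]
tcp_rot: [[0.057, 0.998, 0.004], [0.998, -0.057, -0.0], [-0.0, 0.004, -1.0]]
force: [0.8, -0.6, -0.1]
width: 0.0512
grip_force: 0.0
```

Emit:
apply_moves --offset '[[0,0,0],[0,0,0],[0,0,0],[0,0,0],[0,0,0],[0,0,0],[0,0,0],[0,0,0],[0,0,0],[0,0,0]]' --turn '[[0,0,0],[0,0,0],[0,0,0],[0,0,0],[0,0,0],[0,0,0],[0,0,0],[0,0,0],[0,0,0],[0,0,0]]' --grip '[0.1,0.1,0.1,0.1,0.1,0.1,0.1,0.1,0.1,0.1]'

```text
clock: 15.5
tool_pos: [0.626, 0.0832, 0.0685]
tcp_rot: [[0.056, 0.998, -0.002], [0.998, -0.056, -0.001], [-0.001, -0.001, -1.0]]
force: [-6.4, -0.8, 9.7]
width: 0.023
grip_force: 59.3
```

Emit:
apply_moves --offset '[[0,0,-20],[0,0,-40],[0,0,-40],[0,0,0],[0,0,0],[0,0,0]]' --turn '[[0,0,0],[0,0,0],[0,0,0],[0,0,0],[0,0,0],[0,0,0]]' --grip '[0.1,0.1,0.1,0.1,0.1,0.1]'

```text
clock: 16.1
tool_pos: [0.6248, 0.0832, 0.1646]
tcp_rot: [[0.057, 0.998, -0.004], [0.998, -0.057, 0.0], [-0.0, -0.004, -1.0]]
force: [-0.2, 0.6, -2.8]
width: 0.0232
grip_force: 59.6
```

```bash
python3 - <<'E'
from h import *
s=monitor.sense(); im,c=snap("wrist","g2"); print(s['clock'],s['tool_pos'].round(4),s['tcp_rot'].round(3).tolist(),s['force'].round(1))
T=lambda px,z: ((ray(c,px,z)-s['tool_pos'])@s['tcp_rot']*1000).round(1)
for b in blobs(im,'green',80)[:2]:
    print(cv2.boundingRect(b)); r=cv2.minAreaRect(b); print(r,T(r[0],s['tool_pos'][2]-.0085))
cv2.imwrite('pics/g2c.png',cv2.resize(im[150:,200:450],None,fx=1.8,fy=1.8))
E
```

```text
16.1 [0.6248 0.0832 0.1646] [[0.057, 0.998, -0.004], [0.998, -0.057, 0.0], [-0.0, -0.004, -1.0]] [-0.2  0.6 -2.8]
(287, 219, 70, 24)
((320.9740295410156, 232.44406127929688), (70.41118621826172, 19.760835647583008), 6.072457313537598) [[37.7 -2.5  8.5]]
```

View pics/g2c.png

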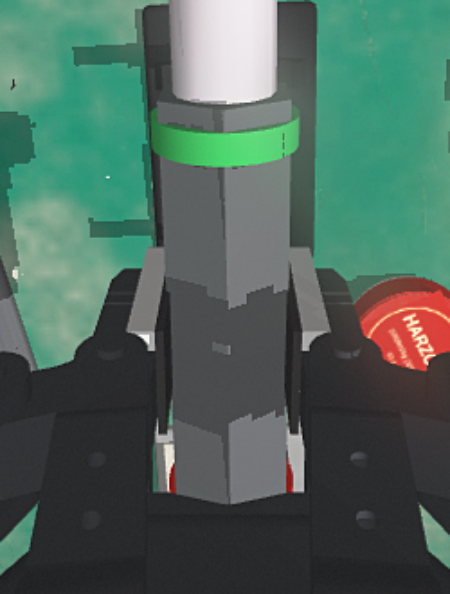

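The gauge sits square in the jaws: the handle's top ridge is central, the green ring is ahead and its handle end is near pixel (325,207).

```bash
python3 - <<'E'
from h import *
s=monitor.sense(); c=cam("wrist",s)
T=lambda px,z: ((ray(c,px,z)-s['tool_pos'])@s['tcp_rot']*1000).round(1)
z=s['tool_pos'][2]-.0085
print('ridge end',T((325,207),z+.0139),'ridge rear',T((327.5,429),z+.0139),'pin mid',T((324.5,190),z))
E
```

```text
ridge end [[50.4 -1.  -5.4]] ridge rear [[-35.2  -0.1  -5.4]] pin mid [[52.9 -1.2  8.5]]
```

Emit:
apply_moves --offset '[[0,0,0],[0,0,0],[-36,-30,0],[-36,-30,0],[-36,-30,0],[-36,-30,0],[-36,-30,0],[-36,-25,0],[0,0,0],[0,0,0]]' --turn '[[0,0,-5.7],[0,0,-5.7],[0,0,0],[0,0,0],[0,0,0],[0,0,0],[0,0,0],[0,0,0],[0,0,0],[0,0,0]]' --grip '[0.1,0.1,0.1,0.1,0.1,0.1,0.1,0.1,0.1,0.1]'

```text
clock: 17.15
tool_pos: [0.4824, -0.1557, 0.1653]
tcp_rot: [[-0.139, 0.99, -0.002], [0.99, 0.139, 0.002], [0.002, -0.002, -1.0]]
force: [0.2, 0.0, -2.8]
width: 0.023
grip_force: 59.9
```

Emit:
apply_moves --offset '[[0,3.8,40],[0,0,40],[0,0,25],[0,0,8],[0,0,0],[0,0,0],[0,0,0]]' --turn '[[0,0,-0.2],[0,0,0],[0,0,0],[0,0,0],[0,0,0],[0,0,0],[0,0,0]]' --grip '[0.1,0.1,0.1,0.1,0.1,0.1,0.1]'

```text
clock: 17.85
tool_pos: [0.4887, -0.1553, 0.0556]
tcp_rot: [[-0.145, 0.989, 0.003], [0.989, 0.145, -0.002], [-0.002, 0.003, -1.0]]
force: [-0.3, -0.8, -2.0]
width: 0.0232
grip_force: 59.8
```

```bash
cat >> h.py <<'E'
def rel(C=(.4682,-.0302),yaw=8.2):
    s=monitor.sense(); a=np.radians(yaw); u=np.array([-np.sin(a),np.cos(a)]); n=np.array([u[1],-u[0]]); d=s['tool_pos'][:2]-C
    r=s['tcp_rot']; print('t',round(s['clock'],2),'along',(d@u*1e3).round(1),'lat',(d@n*1e3).round(1),'z',(s['tool_pos'][2]*1e3).round(1),'psi',np.degrees(np.arctan2(r[1,0],r[0,0])).round(2),'tilt',r[:2,2].round(4),'F along/lat/z',(s['force'][:2]@u).round(1),(s['force'][:2]@n).round(1),s['force'][2].round(1)); return s
E
python3 - <<'E'
from h import *
rel(); im,c=snap("scene","i1"); im2,_=snap("wrist","i1w")
a=cv2.resize(im[215:300,310:440],None,fx=5,fy=5,interpolation=cv2.INTER_CUBIC); cv2.imwrite("pics/i1c.png",a)
E
```

```text
t 17.85 along -126.7 lat 2.4 z 55.6 psi 98.34 tilt [ 0.003  -0.0017] F along/lat/z -0.8 -0.4 -2.0
```

View pics/i1w.png

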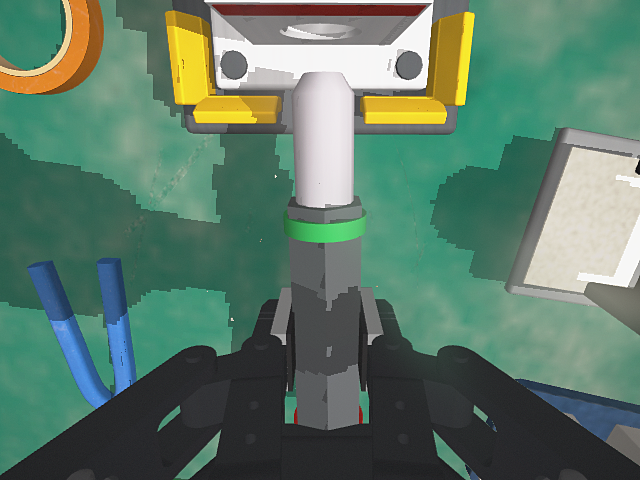

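The pin tip (323,73) lines up with the block's mouth and foot (columns 215–433, centre 324). I let the arm settle and lower the last 3 mm.

Emit:
apply_moves --offset '[[0,-1,2.5],[0,0,0],[0,0,0],[0,0,0],[0,0,0]]' --turn '[[0,0,0],[0,0,0],[0,0,0],[0,0,0],[0,0,0]]' --grip '[0.1,0.1,0.1,0.1,0.1]'

```text
clock: 18.45
tool_pos: [0.4863, -0.155, 0.0513]
tcp_rot: [[-0.144, 0.99, 0.0], [0.99, 0.144, -0.0], [-0.0, 0.0, -1.0]]
force: [0.3, -0.6, -2.1]
width: 0.0224
grip_force: 59.8
```

```bash
python3 - <<'E'
from h import *
s=rel(); im,c=snap("wrist","i2w"); rel()
g=cv2.cvtColor(im,cv2.COLOR_BGR2GRAY).astype(int)
for y in (100,150,180): # pin edges
    d=np.abs(np.diff(g[y,270:380])); k=np.argsort(d)[-6:]+270; print(y,sorted(k))
for y in (84,): print(g[y,195:460:1].tolist())
E
```

```text
t 18.45 along -126.1 lat 0.1 z 51.3 psi 98.31 tilt [ 0. -0.] F along/lat/z -0.6 0.2 -2.1
t 18.5 along -126.1 lat 0.1 z 51.3 psi 98.31 tilt [ 0. -0.] F along/lat/z 1.1 0.4 -1.9
100 [np.int64(282), np.int64(288), np.int64(353), np.int64(354), np.int64(366), np.int64(369)]
150 [np.int64(284), np.int64(293), np.int64(295), np.int64(350), np.int64(351), np.int64(353)]
180 [np.int64(277), np.int64(278), np.int64(280), np.int64(294), np.int64(350), np.int64(353)]
[208, 207, 207, 207, 206, 207, 207, 205, 205, 205, 204, 204, 210, 206, 221, 167, 160, 167, 170, 172, 92, 99, 98, 65, 101, 226, 235, 245, 248, 246, 246, 246, 246, 247, 246, 246, 246, 246, 246, 246, 246, 246, 246, 246, 246, 247, 247, 248, 254, 199, 204, 202, 199, 195, 198, 200, 203, 206, 202, 203, 202, 200, 200, 199, 197, 199, 200, 200, 202, 201, 202, 203, 202, 202, 203, 202, 202, 202, 202, 205, 204, 203, 203, 204, 204, 203, 202, 203, 203, 204, 201, 202, 201, 203, 206, 207, 208, 209, 208, 207, 213, 209, 103, 124, 135, 141, 146, 152, 156, 162, 166, 171, 177, 181, 185, 188, 193, 198, 203, 205, 209, 211, 215, 219, 221, 224, 227, 228, 228, 229, 231, 232, 231, 232, 233, 233, 233, 233, 233, 233, 233, 233, 232, 231, 229, 229, 228, 226, 225, 224, 226, 226, 190, 186, 255, 249, 247, 247, 247, 247, 247, 247, 247, 247, 247, 247, 247, 247, 247, 247, 247, 247, 247, 247, 247, 247, 247, 247, 247, 247, 247, 247, 247, 247, 247, 247, 247, 247, 247, 247, 246, 247, 247, 247, 247, 247, 247, 247, 247, 247, 247, 247, 246, 247, 247, 247, 247, 247, 247, 247, 247, 247, 247, 247, 247, 247, 247, 247, 247, 247, 247, 247, 247, 247, 247, 247, 247, 247, 247, 247, 247, 247, 247, 247, 247, 247, 247, 247, 248, 254, 255, 77, 94, 98, 98, 99, 95, 112, 149, 143, 124, 125, 125, 124, 128, 125, 125, 127, 127, 125, 125, 127, 127, 129, 129]
```

Emit:
apply_moves --offset '[[0,1.3,-1.2],[0,0,0],[0,0,0],[4,0,0],[4,0,0],[4,0,0],[0,0,0],[0,0,0]]' --turn '[[0,0,0],[0,0,0],[0,0,0],[0,0,0],[0,0,0],[0,0,0],[0,0,0],[0,0,0]]' --grip '[0.1,0.1,0.1,0.1,0.1,0.1,0.1,0.1]'

```text
clock: 19.3
tool_pos: [0.4858, -0.1427, 0.0525]
tcp_rot: [[-0.145, 0.989, 0.0], [0.989, 0.145, -0.0], [-0.0, -0.0, -1.0]]
force: [-0.8, -0.1, -2.5]
width: 0.0231
grip_force: 59.8
```

```bash
python3 - <<'E'
from h import *
s=rel(); im,c=snap("wrist","i3w"); cv2.imwrite("pics/i3c.png",cv2.resize(im[0:200,180:480],None,fx=2.6,fy=2.6,interpolation=cv2.INTER_CUBIC))
E
```

```text
t 19.3 along -113.9 lat 1.4 z 52.5 psi 98.33 tilt [ 0. -0.] F along/lat/z 0.0 -0.8 -2.5
```

View pics/i3c.png

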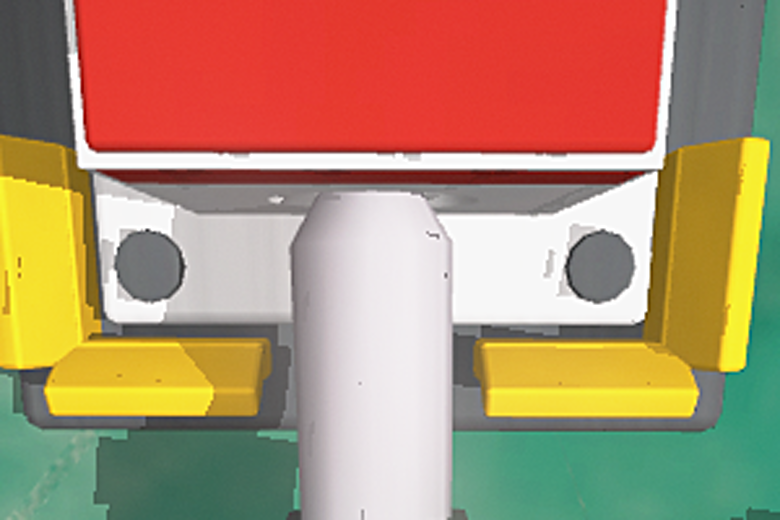

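The pin (centre column 371 in the crop) is about 0.5 mm left of the block's centre (holes' midpoint 375) and its tip is at the mouth, so I nudge it and insert.

Emit:
apply_moves --offset '[[0,0.5,0],[0,0,0],[3,0,0],[3,0,0],[3,0,0],[3,0,0],[0,0,0],[0,0,0]]' --turn '[[0,0,0],[0,0,0],[0,0,0],[0,0,0],[0,0,0],[0,0,0],[0,0,0],[0,0,0]]' --grip '[0.1,0.1,0.1,0.1,0.1,0.1,0.1,0.1]'

```text
clock: 20.15
tool_pos: [0.4846, -0.1309, 0.0525]
tcp_rot: [[-0.145, 0.989, 0.0], [0.989, 0.145, -0.0], [-0.0, -0.0, -1.0]]
force: [-0.3, -0.3, -2.5]
width: 0.0228
grip_force: 59.8
```

Emit:
apply_moves --offset '[[4,0,0],[4,0,0],[4,0,0],[4,0,0],[4,0,0],[3,0,0],[0,0,0],[0,0,0]]' --turn '[[0,0,0],[0,0,0],[0,0,0],[0,0,0],[0,0,0],[0,0,0],[0,0,0],[0,0,0]]' --grip '[0.1,0.1,0.1,0.1,0.1,0.1,0.1,0.1]'

```text
clock: 20.95
tool_pos: [0.4813, -0.1082, 0.0525]
tcp_rot: [[-0.145, 0.989, 0.0], [0.989, 0.145, -0.0], [-0.0, 0.0, -1.0]]
force: [0.4, 0.2, -3.8]
width: 0.023
grip_force: 59.8
```

```bash
python3 -c "
from h import *
rel()"
```

```text
t 20.95 along -79.1 lat 1.9 z 52.5 psi 98.32 tilt [ 0.0001 -0.0001] F along/lat/z 0.2 0.5 -3.8
```

Emit:
apply_moves --offset '[[1,0,0],[1,0,0],[1,0,0],[0,0,0],[0,0,0]]' --turn '[[0,0,0],[0,0,0],[0,0,0],[0,0,0],[0,0,0]]' --grip '[0.1,0.1,0.1,0.1,0.1]'

```text
clock: 21.45
tool_pos: [0.4808, -0.1053, 0.0525]
tcp_rot: [[-0.145, 0.989, 0.0], [0.989, 0.145, -0.0], [-0.0, 0.0, -1.0]]
force: [0.8, -0.4, -2.3]
width: 0.0231
grip_force: 59.8
```

Emit:
apply_moves --offset '[[0.7,0,0],[0,0,0],[0,0,0]]' --turn '[[0,0,0],[0,0,0],[0,0,0]]' --grip '[0.1,0.1,0.1]'

```text
clock: 21.75
tool_pos: [0.4807, -0.1046, 0.0525]
tcp_rot: [[-0.145, 0.989, 0.0], [0.989, 0.145, -0.0], [-0.0, -0.0, -1.0]]
force: [0.9, 0.6, -3.2]
width: 0.0227
grip_force: 59.8
```

Emit:
apply_moves --offset '[[0.7,0,0],[0.6,0,0],[0,0,0]]' --turn '[[0,0,0],[0,0,0],[0,0,0]]' --grip '[0.1,0.1,0.1]'

```text
clock: 22.05
tool_pos: [0.4809, -0.1037, 0.0527]
tcp_rot: [[-0.144, 0.99, 0.001], [0.99, 0.145, -0.001], [-0.001, 0.001, -1.0]]
force: [1.0, -3.5, -4.2]
width: 0.023
grip_force: 59.7
```

Emit:
apply_moves --offset '[[0.6,0,0],[0,0,0],[0,0,0],[0,0,0]]' --turn '[[0,0,0],[0,0,0],[0,0,0],[0,0,0]]' --grip '[0.1,0.1,0.1,0.1]'

```text
clock: 22.45
tool_pos: [0.4807, -0.1028, 0.0526]
tcp_rot: [[-0.144, 0.99, 0.001], [0.99, 0.144, -0.0], [-0.0, 0.001, -1.0]]
force: [1.3, -4.3, -4.3]
width: 0.0228
grip_force: 59.6
```

Emit:
apply_moves --offset '[[-10,0,0],[-20,0,0],[-21,0,0],[0,0,-50],[0,0,-50],[48,0,0],[48,0,0],[48,0,0],[48,0,0],[48,0,0]]' --turn '[[0,0,0],[0,0,0],[0,0,0],[0,0,0],[0,0,0],[0,0,0],[0,0,0],[0,0,0],[0,0,0],[0,0,0]]' --grip '[0.1,0.1,0.1,0.1,0.1,0.1,0.1,0.1,0.1,0.1]'

```text
clock: 23.45
tool_pos: [0.4519, 0.086, 0.1523]
tcp_rot: [[-0.144, 0.99, -0.002], [0.99, 0.144, 0.001], [0.001, -0.001, -1.0]]
force: [1.2, -0.5, -3.0]
width: 0.0228
grip_force: 60.0
```

Emit:
apply_moves --offset '[[0,0,0],[0,0,40],[0,0,40],[0,0,15],[0,0,5],[0,0,0],[0,0,0],[0,0,0]]' --turn '[[0,0,0],[0,0,0],[0,0,0],[0,0,0],[0,0,0],[0,0,0],[0,0,0],[0,0,0]]' --grip '[0.1,0.1,0.1,0.1,0.1,0.1,0.1,0.1]'

```text
clock: 24.25
tool_pos: [0.4544, 0.0841, 0.0539]
tcp_rot: [[-0.144, 0.99, 0.003], [0.99, 0.144, -0.0], [-0.0, 0.003, -1.0]]
force: [1.4, -0.1, -2.9]
width: 0.023
grip_force: 59.9
```

```bash
python3 -c "
from h import *
rel(); snap('scene','n1')"
```

```text
t 24.25 along 115.1 lat 2.6 z 53.9 psi 98.3 tilt [ 0.0028 -0.0001] F along/lat/z -0.3 1.4 -2.9
```

Emit:
apply_moves --offset '[[0,-0.8,1.3],[-4,0,0],[-4,0,0],[-4,0,0],[0,0,0],[0,0,0],[0,0,0]]' --turn '[[0,0,0],[0,0,0],[0,0,0],[0,0,0],[0,0,0],[0,0,0],[0,0,0]]' --grip '[0.1,0.1,0.1,0.1,0.1,0.1,0.1]'

```text
clock: 25.0
tool_pos: [0.454, 0.0724, 0.0511]
tcp_rot: [[-0.145, 0.99, -0.0], [0.99, 0.145, 0.0], [0.0, -0.0, -1.0]]
force: [0.2, 0.4, -2.7]
width: 0.0227
grip_force: 59.9
```

Emit:
apply_moves --offset '[[-1,0,0],[-0.7,0,0],[-0.7,0,0],[0,0,0]]' --turn '[[0,0,0],[0,0,0],[0,0,0],[0,0,0]]' --grip '[0.1,0.1,0.1,0.1]'

```text
clock: 25.4
tool_pos: [0.4544, 0.0699, 0.0512]
tcp_rot: [[-0.145, 0.99, 0.0], [0.99, 0.145, -0.0], [-0.0, 0.0, -1.0]]
force: [-0.3, -0.4, -3.1]
width: 0.0228
grip_force: 59.9
```

```bash
python3 -c "
from h import *
rel()"
```

```text
t 25.4 along 101.1 lat 0.7 z 51.2 psi 98.31 tilt [ 0. -0.] F along/lat/z -0.3 -0.3 -3.1
```

Emit:
apply_moves --offset '[[-0.7,0.3,-1.2],[-0.6,0,0],[0,0,0],[0,0,0]]' --turn '[[0,0,0],[0,0,0],[0,0,0],[0,0,0]]' --grip '[0.1,0.1,0.1,0.1]'

```text
clock: 25.8
tool_pos: [0.4548, 0.0691, 0.0524]
tcp_rot: [[-0.144, 0.99, -0.0], [0.99, 0.144, 0.001], [0.001, -0.0, -1.0]]
force: [0.0, 5.7, -2.8]
width: 0.0231
grip_force: 60.0
```

Emit:
apply_moves --offset '[[-0.7,0,0],[0,0,0],[0,0,0]]' --turn '[[0,0,0],[0,0,0],[0,0,0]]' --grip '[0.1,0.1,0.1]'

```text
clock: 26.1
tool_pos: [0.4548, 0.0684, 0.0524]
tcp_rot: [[-0.145, 0.989, -0.0], [0.989, 0.145, 0.001], [0.001, -0.0, -1.0]]
force: [-0.3, 4.5, -1.2]
width: 0.0226
grip_force: 60.0
```

Emit:
apply_moves --offset '[[-0.6,0,0],[0,0,0],[0,0,0]]' --turn '[[0,0,0],[0,0,0],[0,0,0]]' --grip '[0.1,0.1,0.1]'

```text
clock: 26.4
tool_pos: [0.4549, 0.0679, 0.0523]
tcp_rot: [[-0.144, 0.99, -0.0], [0.99, 0.144, 0.001], [0.001, -0.0, -1.0]]
force: [-0.8, 4.7, -1.4]
width: 0.0233
grip_force: 60.1
```

Emit:
apply_moves --offset '[[8,0,0],[8,0,0],[0,0,-45],[0,0,-45],[-6.3,42.9,0],[-6.3,42.9,0],[-6.3,42.9,0],[-6.3,42.9,0],[0,0,0],[0,0,0]]' --turn '[[0,0,0],[0,0,0],[0,0,0],[0,0,0],[0,0,0],[0,0,0],[0,0,0],[0,0,0],[0,0,5.7],[0,0,5.8]]' --grip '[0.1,0.1,0.1,0.1,0.1,0.1,0.1,0.1,0.1,0.1]'

```text
clock: 27.4
tool_pos: [0.627, 0.0835, 0.1413]
tcp_rot: [[0.059, 0.998, -0.001], [0.998, -0.059, -0.001], [-0.001, -0.001, -1.0]]
force: [-0.4, 0.8, -2.4]
width: 0.0228
grip_force: 60.2
```

Emit:
apply_moves --offset '[[0,0,0],[0,0,0],[0,0,0]]' --turn '[[0,0,0],[0,0,0],[0,0,0]]' --grip '[0.1,0.1,0.1]'

```text
clock: 27.7
tool_pos: [0.6259, 0.0834, 0.1424]
tcp_rot: [[0.054, 0.999, -0.0], [0.999, -0.054, -0.0], [-0.0, -0.0, -1.0]]
force: [0.0, 1.2, -2.8]
width: 0.0228
grip_force: 60.2
```

Emit:
apply_moves --offset '[[0,0,40],[0,0,22],[0,0,6],[0,0,3],[0,0,2],[0,0,0.5],[0,0,0],[0,0,0]]' --turn '[[0,0,0],[0,0,0],[0,0,0],[0,0,0],[0,0,0],[0,0,0],[0,0,0],[0,0,0]]' --grip '[0.1,0.1,0.1,0.1,0.1,0.1,0.1,0.1]'

```text
clock: 28.5
tool_pos: [0.6268, 0.0831, 0.0698]
tcp_rot: [[0.055, 0.998, 0.002], [0.998, -0.055, -0.0], [0.0, 0.002, -1.0]]
force: [-0.5, 0.6, -2.3]
width: 0.0231
grip_force: 60.2
```

Emit:
apply_moves --offset '[[0,0,0],[0,0,0],[0,0,0],[0,0,0],[0,0,-20],[0,0,-40],[0,0,-40],[0,0,-40],[0,0,0],[0,0,0]]' --turn '[[0,0,0],[0,0,0],[0,0,0],[0,0,0],[0,0,0],[0,0,0],[0,0,0],[0,0,0],[0,0,0],[0,0,0]]' --grip '[0.6,0.6,0.6,0.6,0.6,0.8,1,1,1,1]'

```text
clock: 29.5
tool_pos: [0.6268, 0.0831, 0.2103]
tcp_rot: [[0.056, 0.998, 0.003], [0.998, -0.056, -0.0], [-0.0, 0.003, -1.0]]
force: [-0.1, -0.8, -0.5]
width: 0.0859
grip_force: 0.0
```

```bash
python3 - <<'E'
from h import *
rel(); im,c=snap("wrist","r1"); snap("scene","s2"); print(monitor.sense()['tool_pos'])
for b in blobs(im,'red',300):
    r=cv2.minAreaRect((ray(c,b[:,0],.08)[:,:2]*1e4).astype(np.float32)); print(cv2.boundingRect(b),np.array(r[0])/1e4,np.array(r[1])/10,r[2])
E
```

```text
t 29.5 along 89.6 lat 173.2 z 210.3 psi 86.82 tilt [ 0.0028 -0.0002] F along/lat/z -0.8 -0.2 -0.5
[0.62533419 0.08318342 0.20729398]
(380, 280, 61, 62) [0.686279  0.0164946] [45.10725403 44.79743958] 39.52253341674805
(92, 349, 56, 34) [ 0.46482197 -0.01742048] [45.37077332 21.9888443 ] 10.08128547668457
```

Emit:
apply_moves --offset '[[-30.4,-37.6,0],[-30.4,-37.6,0],[-30.4,-37.6,0],[-30.4,-37.6,0],[0,0,0],[0,0,0],[0,0,40],[0,0,50],[0,0,30],[0,0,12]]' --turn '[[0,0,0],[0,0,0],[0,0,0],[0,0,0],[0,0,-5.7],[0,0,-5.7],[0,0,0],[0,0,0],[0,0,0],[0,0,0]]' --grip '[1,1,1,1,1,1,1,1,1,1]'

```text
clock: 30.6
tool_pos: [0.4655, -0.0288, 0.0721]
tcp_rot: [[-0.143, 0.99, -0.009], [0.99, 0.143, 0.003], [0.004, -0.009, -1.0]]
force: [-0.7, -0.4, 0.4]
width: 0.0856
grip_force: 0.0
```

Emit:
apply_moves --offset '[[0,0,0],[0,0,0],[0,0,0],[0,0,0],[0,0,0],[0,0,0],[0,0,0],[0,0,0],[0,0,0]]' --turn '[[0,0,0],[0,0,0],[0,0,0],[0,0,0],[0,0,0],[0,0,0],[0,0,0],[0,0,0],[0,0,0]]' --grip '[1,0.3,0.3,0.3,0.3,0.3,0.3,0.3,0.3]'

```text
clock: 31.5
tool_pos: [0.4701, -0.0303, 0.0788]
tcp_rot: [[-0.143, 0.99, 0.001], [0.99, 0.143, -0.001], [-0.001, 0.001, -1.0]]
force: [-2.2, -0.3, 5.4]
width: 0.049
grip_force: 64.6
```

Emit:
apply_moves --offset '[[0,0,-30],[0,0,-40],[0,0,-40],[-47,-9.1,0],[-47,-9.1,0],[-47,-9.1,0],[-47,-9.1,0],[-47,-9.1,0],[-47,-9.1,0],[-47,-9.1,0]]' --turn '[[0,0,0],[0,0,0],[0,0,8.2],[0,0,0],[0,0,0],[0,0,0],[0,0,0],[0,0,0],[0,0,0],[0,0,0]]' --grip '[0.3,0.3,0.3,0.3,0.3,0.3,0.3,0.3,0.3,0.3]'

```text
clock: 32.5
tool_pos: [0.4044, -0.36, 0.1862]
tcp_rot: [[0.0, 1.0, -0.001], [1.0, -0.0, 0.001], [0.001, -0.001, -1.0]]
force: [0.1, 0.3, -7.1]
width: 0.0483
grip_force: 68.1
```

Emit:
apply_moves --offset '[[0,0,0],[0,0,30],[0,0,30],[0,0,15],[0,0,0],[0,0,0],[0,0,0]]' --turn '[[0,0,0],[0,0,0],[0,0,0],[0,0,0],[0,0,0],[0,0,0],[0,0,0]]' --grip '[0.3,0.3,0.3,0.3,0.3,0.3,0.3]'

```text
clock: 33.2
tool_pos: [0.4066, -0.3599, 0.1138]
tcp_rot: [[-0.001, 1.0, 0.002], [1.0, 0.001, -0.003], [-0.003, 0.002, -1.0]]
force: [0.6, -1.2, -7.1]
width: 0.0489
grip_force: 67.8
```

Emit:
apply_moves --offset '[[0,0,15],[0,0,12],[0,0,6],[0,0,3],[0,0,1.5],[0,0,0.5],[0,0,0],[0,0,0]]' --turn '[[0,0,0],[0,0,0],[0,0,0],[0,0,0],[0,0,0],[0,0,0],[0,0,0],[0,0,0]]' --grip '[0.3,0.3,0.3,0.3,0.3,0.3,0.3,0.3]'

```text
clock: 34.0
tool_pos: [0.4051, -0.3579, 0.0762]
tcp_rot: [[-0.001, 1.0, -0.004], [1.0, 0.001, 0.004], [0.004, -0.004, -1.0]]
force: [-11.5, 13.0, 20.4]
width: 0.0489
grip_force: 71.3
```

Emit:
apply_moves --offset '[[0,0,-0.7],[0,0,0],[0,0,0],[0,0,0],[0,0,0],[0,0,0],[0,0,-30],[0,0,-50],[0,0,-50],[0,0,-50]]' --turn '[[0,0,0],[0,0,0],[0,0,0],[0,0,0],[0,0,0],[0,0,0],[0,0,0],[0,0,0],[0,0,0],[0,0,0]]' --grip '[0.3,1,1,1,1,1,1,1,1,1]'

```text
clock: 35.0
tool_pos: [0.4054, -0.3586, 0.2564]
tcp_rot: [[-0.0, 1.0, -0.0], [1.0, 0.0, 0.0], [0.0, -0.0, -1.0]]
force: [0.7, 0.3, -0.1]
width: 0.0855
grip_force: 0.0
```

```bash
python3 - <<'E'
from h import *
print(monitor.sense()['tool_pos'])
im,c=snap("wrist","t1"); sc,cs=snap("scene","s3")
b=max(blobs(im,'red',200),key=cv2.contourArea); r=cv2.minAreaRect((ray(c,b[:,0],.077)[:,:2]*1e4).astype(np.float32)); print(cv2.boundingRect(b),np.array(r[0])/1e4,np.array(r[1])/10,r[2])
for b in blobs(sc,'blue',200): m=cv2.moments(b); print('blue',m['m00'],m['m10']/m['m00'],m['m01']/m['m00'])
E
```

```text
[ 0.40544118 -0.35864023  0.25637154]
(297, 184, 60, 56) [ 0.4051239  -0.35846426] [47.99064941 45.89179993] 0.024696456268429756
blue 1099.0 367.75690021231424 137.23506217773732
blue 417.5 215.66546906187622 299.01037924151694
```

Emit:
apply_moves --offset '[[47.2,12,0],[47.2,12,0],[47.2,12,0],[47.2,12,0],[47.2,12,0],[47.2,12,0],[47.2,12,0],[47.2,12,0],[47.2,12,0],[47.2,12,0]]' --turn '[[0,0,0],[0,0,0],[0,0,0],[0,0,0],[0,0,0],[0,0,0],[0,0,0],[0,0,0],[0,0,0],[0,0,0]]' --grip '[1,1,1,1,1,1,1,1,1,1]'

```text
clock: 36.1
tool_pos: [0.5256, 0.1152, 0.2542]
tcp_rot: [[-0.0, 1.0, 0.0], [1.0, 0.0, -0.0], [-0.0, 0.0, -1.0]]
force: [0.5, -1.2, 0.5]
width: 0.0849
grip_force: 0.0
```

Emit:
apply_moves --offset '[[47.2,12,0],[47.2,12,0],[0,12,0],[0,12,0],[0,0,0],[0,0,0],[0,0,0]]' --turn '[[0,0,0],[0,0,0],[0,0,-6.5],[0,0,-6.6],[0,0,-6.6],[0,0,-6.6],[0,0,0]]' --grip '[1,1,1,1,1,1,1]'

```text
clock: 36.8
tool_pos: [0.5734, 0.2089, 0.2538]
tcp_rot: [[-0.443, 0.896, -0.001], [0.896, 0.443, -0.0], [0.0, -0.001, -1.0]]
force: [0.5, 0.1, 0.4]
width: 0.0852
grip_force: 0.0
```

```bash
python3 - <<'E'
from h import *
s=monitor.sense(); print(s['tool_pos'],s['tcp_rot'].round(3).tolist())
im,c=snap("wrist","b1"); print(top(im,c,'blue'), cv2.boundingRect(max(blobs(im,'blue'),key=cv2.contourArea)))
for col in('green','red'):
  for b in blobs(im,col,60)[:3]: print(col,cv2.boundingRect(b))
t=top(im,c,'blue'); d=np.r_[t[0],.072]-s['tool_pos']; print('tool delta',(d@s['tcp_rot']*1e3).round(1))
E
```

```text
[0.57335794 0.20888951 0.25375775] [[-0.443, 0.896, -0.001], [0.896, 0.443, -0.0], [0.0, -0.001, -1.0]]
(array([0.5742, 0.3031]), array([47.5, 46.7]), 26.33) (352, 69, 66, 67)
green (559, 111, 81, 149)
green (590, 297, 50, 77)
green (325, 302, 28, 24)
red (313, 392, 49, 38)
red (283, 370, 28, 25)
tool delta [ 84.   42.7 181.7]
```

Emit:
apply_moves --offset '[[42,21.4,0],[42,21.3,0],[0,0,40],[0,0,50],[0,0,50],[0,0,30],[0,0,16],[0,0,0],[0,0,0]]' --turn '[[0,0,0],[0,0,0],[0,0,0],[0,0,0],[0,0,0],[0,0,0],[0,0,0],[0,0,0],[0,0,0]]' --grip '[1,1,1,1,1,1,1,1,1]'

```text
clock: 37.75
tool_pos: [0.5757, 0.3034, 0.0703]
tcp_rot: [[-0.443, 0.897, 0.003], [0.897, 0.443, 0.001], [-0.0, 0.003, -1.0]]
force: [-0.6, 0.3, 0.4]
width: 0.0858
grip_force: 0.0
```

Emit:
apply_moves --offset '[[0,0,0],[0,0,0],[0,0,0],[0,0,0],[0,0,0],[0,0,0],[0,0,0],[0,0,0]]' --turn '[[0,0,0],[0,0,0],[0,0,0],[0,0,0],[0,0,0],[0,0,0],[0,0,0],[0,0,0]]' --grip '[0.3,0.3,0.3,0.3,0.3,0.3,0.3,0.3]'

```text
clock: 38.55
tool_pos: [0.5752, 0.3033, 0.0707]
tcp_rot: [[-0.443, 0.896, 0.002], [0.896, 0.443, 0.0], [-0.001, 0.001, -1.0]]
force: [-3.1, -0.6, 6.4]
width: 0.049
grip_force: 66.9
```

Emit:
apply_moves --offset '[[0,0,-30],[0,0,-45],[0,0,-45],[-45,-21.8,0],[-45,-21.8,0],[-45,-21.8,0],[-45,-21.8,0],[-45,-21.8,0],[-45,-21.8,0],[-45,-21.8,0]]' --turn '[[0,0,6],[0,0,6],[0,0,6.1],[0,0,0],[0,0,0],[0,0,0],[0,0,0],[0,0,0],[0,0,0],[0,0,0]]' --grip '[0.3,0.3,0.3,0.3,0.3,0.3,0.3,0.3,0.3,0.3]'

```text
clock: 39.55
tool_pos: [0.4662, -0.0316, 0.1873]
tcp_rot: [[-0.143, 0.99, -0.002], [0.99, 0.143, 0.001], [0.001, -0.002, -1.0]]
force: [1.2, -0.8, -8.1]
width: 0.0489
grip_force: 66.7
```

Emit:
apply_moves --offset '[[0,0,0],[0,0,40],[0,0,30],[0,0,10],[0,0,0],[0,0,0],[0,0,0],[0,0,0]]' --turn '[[0,0,0],[0,0,0],[0,0,0],[0,0,0],[0,0,0],[0,0,0],[0,0,0],[0,0,0]]' --grip '[0.3,0.3,0.3,0.3,0.3,0.3,0.3,0.3]'

```text
clock: 40.35
tool_pos: [0.4696, -0.0307, 0.1102]
tcp_rot: [[-0.143, 0.99, 0.003], [0.99, 0.143, -0.001], [-0.001, 0.003, -1.0]]
force: [0.4, 0.2, -8.0]
width: 0.0491
grip_force: 67.0
```

```bash
python3 - <<'E'
from h import *
s=rel(C=(.469,-.0305)); im,c=snap("wrist","bn"); z=s['tool_pos'][2]+.072-.0707
b=max(blobs(im,'blue',300),key=cv2.contourArea); q=(ray(c,b[:,0],z)-s['tool_pos'])@s['tcp_rot']*1000; print(cv2.minAreaRect(q[:,:2].astype(np.float32)))
E
```

```text
t 40.35 along -0.3 lat 0.6 z 110.2 psi 98.23 tilt [ 0.003 -0.001] F along/lat/z 0.2 0.4 -8.0
((-0.15088462829589844, -0.4863395690917969), (47.88471221923828, 47.81778335571289), 0.07130526751279831)
```

Emit:
apply_moves --offset '[[0,0,5],[0,0,0],[0,0,4],[0,0,4],[0,0,4],[0,0,4],[0,0,4],[0,0,3],[0,0,2],[0,0,0]]' --turn '[[0,0,0],[0,0,0],[0,0,0],[0,0,0],[0,0,0],[0,0,0],[0,0,0],[0,0,0],[0,0,0],[0,0,0]]' --grip '[0.3,0.3,0.3,0.3,0.3,0.3,0.3,0.3,0.3,0.3]'

```text
clock: 41.4
tool_pos: [0.4687, -0.0304, 0.0789]
tcp_rot: [[-0.143, 0.99, -0.0], [0.99, 0.143, -0.0], [0.0, -0.0, -1.0]]
force: [-3.0, 0.5, -4.5]
width: 0.0489
grip_force: 67.5
```

Emit:
apply_moves --offset '[[0,0,0.6],[0,0,0.4],[0,0,0]]' --turn '[[0,0,0],[0,0,0],[0,0,0]]' --grip '[0.3,0.3,0.3]'

```text
clock: 41.7
tool_pos: [0.4687, -0.0303, 0.0788]
tcp_rot: [[-0.143, 0.99, -0.001], [0.99, 0.143, 0.0], [0.0, -0.001, -1.0]]
force: [-7.5, 3.6, 5.9]
width: 0.0486
grip_force: 69.0
```

Emit:
apply_moves --offset '[[0,0,-0.5],[0,0,0],[0,0,0],[0,0,0],[0,0,0],[0,0,0],[0,0,-20],[0,0,-40],[0,0,-50],[0,0,-20]]' --turn '[[0,0,0],[0,0,0],[0,0,0],[0,0,0],[0,0,0],[0,0,0],[0,0,0],[0,0,0],[0,0,0],[0,0,0]]' --grip '[0.3,1,1,1,1,1,1,1,1,1]'

```text
clock: 42.7
tool_pos: [0.4706, -0.0311, 0.2131]
tcp_rot: [[-0.143, 0.99, 0.008], [0.99, 0.143, -0.002], [-0.003, 0.007, -1.0]]
force: [0.8, -1.2, 0.1]
width: 0.0855
grip_force: 0.0
```

Emit:
apply_moves --offset '[[22.5,43,0],[22.5,43,0],[22.5,43,0],[22.5,43,0],[0,0,0],[0,0,0],[0,0,0],[0,0,0]]' --turn '[[0,0,0],[0,0,0],[0,0,0],[0,0,0],[0,0,5.7],[0,0,5.7],[0,0,0],[0,0,0]]' --grip '[1,1,1,1,1,1,1,1]'

```text
clock: 43.5
tool_pos: [0.6258, 0.0831, 0.208]
tcp_rot: [[0.054, 0.999, -0.0], [0.999, -0.054, -0.0], [-0.0, -0.0, -1.0]]
force: [0.4, -0.2, -0.1]
width: 0.0853
grip_force: 0.0
```

```bash
python3 - <<'E'
from h import *
s=monitor.sense(); im,c=snap("wrist","g3"); print(s['clock'],s['tool_pos'].round(4),s['tcp_rot'].round(3).tolist())
for col in('green','red'):
  for b in blobs(im,col,60):
    r=cv2.minAreaRect(b); print(col,cv2.boundingRect(b),ray(c,r[0],.06)[0].round(4))
E
```

```text
43.5 [0.6258 0.0831 0.208 ] [[0.054, 0.999, -0.0], [0.999, -0.054, -0.0], [-0.0, -0.0, -1.0]]
green (316, 161, 30, 12) [0.6305 0.1237 0.06  ]
red (382, 281, 61, 63) [0.6909 0.0053 0.06  ]
red (310, 272, 37, 19) [0.6242 0.0364 0.06  ]
red (525, 22, 14, 15) [0.7609 0.2034 0.06  ]
red (476, 269, 11, 11) [0.7407 0.0364 0.06  ]
```

Emit:
apply_moves --offset '[[0,0,45],[0,0,45],[0,0,30],[0,0,14],[0,0,5.5],[0,0,0],[0,0,0]]' --turn '[[0,0,0],[0,0,0],[0,0,0],[0,0,0],[0,0,0],[0,0,0],[0,0,0]]' --grip '[1,0.7,0.7,0.6,0.6,0.6,0.6]'

```text
clock: 44.25
tool_pos: [0.6274, 0.0831, 0.0708]
tcp_rot: [[0.055, 0.998, 0.004], [0.998, -0.055, -0.0], [0.0, 0.004, -1.0]]
force: [0.3, -0.1, 0.4]
width: 0.0513
grip_force: 0.0
```

Emit:
apply_moves --offset '[[0,0,0],[0,0,0],[0,0,0],[0,0,0],[0,0,0],[0,0,0],[0,0,0],[0,0,0],[0,0,0],[0,0,0]]' --turn '[[0,0,0],[0,0,0],[0,0,0],[0,0,0],[0,0,0],[0,0,0],[0,0,0],[0,0,0],[0,0,0],[0,0,0]]' --grip '[0.1,0.1,0.1,0.1,0.1,0.1,0.1,0.1,0.1,0.1]'

```text
clock: 45.25
tool_pos: [0.6265, 0.0832, 0.0703]
tcp_rot: [[0.055, 0.998, 0.001], [0.998, -0.055, -0.0], [-0.0, 0.001, -1.0]]
force: [-2.0, 0.3, 6.9]
width: 0.0231
grip_force: 59.0
```

Emit:
apply_moves --offset '[[0,0,-20],[0,0,-40],[0,0,-40],[0,0,0],[-36.1,-28.4,0],[-36.1,-28.4,0],[-36.1,-28.4,0],[-36.1,-28.4,0],[-36.1,-28.4,0],[-36.1,-28.4,0]]' --turn '[[0,0,0],[0,0,0],[0,0,-5.7],[0,0,-5.7],[0,0,0],[0,0,0],[0,0,0],[0,0,0],[0,0,0],[0,0,0]]' --grip '[0.1,0.1,0.1,0.1,0.1,0.1,0.1,0.1,0.1,0.1]'

```text
clock: 46.25
tool_pos: [0.4868, -0.1566, 0.1685]
tcp_rot: [[-0.143, 0.99, 0.0], [0.99, 0.143, 0.0], [-0.0, 0.0, -1.0]]
force: [0.6, 0.1, -4.0]
width: 0.0226
grip_force: 59.7
```

Emit:
apply_moves --offset '[[0,0,0],[0,0,40],[0,0,40],[0,0,20],[0,0,10],[0,0,0],[0,0,0],[0,0,0],[0,0,0]]' --turn '[[0,0,0],[0,0,0],[0,0,0],[0,0,0],[0,0,0],[0,0,0],[0,0,0],[0,0,0],[0,0,0]]' --grip '[0.1,0.1,0.1,0.1,0.1,0.1,0.1,0.1,0.1]'

```text
clock: 47.15
tool_pos: [0.4891, -0.156, 0.06]
tcp_rot: [[-0.143, 0.99, 0.002], [0.99, 0.143, -0.001], [-0.002, 0.002, -1.0]]
force: [-0.0, 0.1, -2.1]
width: 0.0228
grip_force: 59.8
```

```bash
python3 - <<'E'
from h import *
rel(C=(.4687,-.0303)); im,c=snap("wrist","j1"); g=cv2.cvtColor(im,cv2.COLOR_BGR2GRAY).astype(int)
# holes in foot: dark grey discs; pin edges
h=cv2.cvtColor(im,cv2.COLOR_BGR2HSV); d=cv2.inRange(h,(0,0,50),(180,60,125)); 
for k in cv2.findContours(d[:130],0,1)[0]:
    a=cv2.contourArea(k)
    if 250<a<1200:
        (x,y),r=cv2.minEnclosingCircle(k); print('disc?',x,y,r,a)
w=cv2.inRange(h,(0,0,170),(180,40,255))
for y in (90,110,130,150): x=np.flatnonzero(w[y,260:400])+260; print(y,x.min() if len(x) else 0,x.max() if len(x) else 0)
E
```

```text
t 47.15 along -127.3 lat 2.3 z 60.0 psi 98.22 tilt [ 0.0024 -0.0013] F along/lat/z 0.1 0.0 -2.1
disc? 405.3399963378906 62.900001525878906 14.152331352233887 509.0
disc? 235.4213409423828 62.26404571533203 14.33478832244873 534.5
disc? 445.0 12.0 21.633407592773438 505.5
90 304 350
110 302 353
130 303 353
150 303 352
```

Emit:
apply_moves --offset '[[0,0,4],[0,0,0],[0,0,0],[0,0,0],[0,0,0]]' --turn '[[0,0,0],[0,0,0],[0,0,0],[0,0,0],[0,0,0]]' --grip '[0.1,0.1,0.1,0.1,0.1]'

```text
clock: 47.7
tool_pos: [0.4881, -0.1555, 0.0546]
tcp_rot: [[-0.143, 0.99, -0.0], [0.99, 0.143, 0.0], [0.0, -0.0, -1.0]]
force: [0.3, 1.2, -2.2]
width: 0.0225
grip_force: 59.9
```

```bash
cat >> h.py <<'E'
def pinlook(C,f):
    rel(C); im,c=snap("wrist",f); h=cv2.cvtColor(im,cv2.COLOR_BGR2HSV); d=cv2.inRange(h,(0,0,50),(180,60,125)); xs=[]
    for k in cv2.findContours(d[:140],0,1)[0]:
        if 350<cv2.contourArea(k)<800:
            (x,y),r=cv2.minEnclosingCircle(k)
            if r<17: xs.append(x); print('disc',round(x,1),round(y,1),round(r,1))
    g=cv2.GaussianBlur(cv2.cvtColor(im,cv2.COLOR_BGR2GRAY),(3,3),0).astype(int)
    for y in(110,130,150,170): d=np.abs(np.diff(g[y])); l=280+np.argmax(d[280:312]); r=338+np.argmax(d[338:370]); print(y,l,r,(l+r)/2)
E
python3 - <<'E'
from h import *
pinlook((.4687,-.0303),'j2')
E
```

```text
t 47.7 along -126.7 lat 1.4 z 54.6 psi 98.21 tilt [-0.  0.] F along/lat/z 1.1 0.5 -2.2
disc 410.4 62.7 14.8
disc 234.5 62.6 14.6
110 288 353 320.5
130 285 353 319.0
150 281 352 316.5
170 288 352 320.0
```

Emit:
apply_moves --offset '[[0,-0.4,0.3],[5,0,0],[5,0,0],[4,0,0],[3,0,0],[3,0,0],[3,0,0],[0,0,0],[0,0,0]]' --turn '[[0,0,0],[0,0,0],[0,0,0],[0,0,0],[0,0,0],[0,0,0],[0,0,0],[0,0,0],[0,0,0]]' --grip '[0.1,0.1,0.1,0.1,0.1,0.1,0.1,0.1,0.1]'

```text
clock: 48.65
tool_pos: [0.4845, -0.1328, 0.0543]
tcp_rot: [[-0.143, 0.99, 0.0], [0.99, 0.143, -0.0], [-0.0, 0.0, -1.0]]
force: [-0.1, 0.0, -2.2]
width: 0.0229
grip_force: 59.9
```

Entering freely; continue.

Emit:
apply_moves --offset '[[4,0,0],[4,0,0],[4,0,0],[4,0,0],[4,0,0],[4,0,0],[0,0,0],[0,0,0],[0,0,0]]' --turn '[[0,0,0],[0,0,0],[0,0,0],[0,0,0],[0,0,0],[0,0,0],[0,0,0],[0,0,0],[0,0,0]]' --grip '[0.1,0.1,0.1,0.1,0.1,0.1,0.1,0.1,0.1]'

```text
clock: 49.55
tool_pos: [0.4811, -0.1092, 0.0544]
tcp_rot: [[-0.143, 0.99, 0.0], [0.99, 0.143, -0.0], [-0.0, 0.0, -1.0]]
force: [0.7, -0.3, -2.8]
width: 0.023
grip_force: 59.9
```

Emit:
apply_moves --offset '[[1,0,0],[1,0,0],[0.7,0,0],[0.5,0,0],[0,0,0],[0,0,0]]' --turn '[[0,0,0],[0,0,0],[0,0,0],[0,0,0],[0,0,0],[0,0,0]]' --grip '[0.1,0.1,0.1,0.1,0.1,0.1]'

```text
clock: 50.15
tool_pos: [0.4806, -0.1059, 0.0543]
tcp_rot: [[-0.143, 0.99, -0.0], [0.99, 0.143, -0.0], [-0.0, -0.0, -1.0]]
force: [0.2, -0.5, -3.1]
width: 0.0227
grip_force: 59.9
```

Emit:
apply_moves --offset '[[0.6,0,0],[0,0,0],[0,0,0]]' --turn '[[0,0,0],[0,0,0],[0,0,0]]' --grip '[0.1,0.1,0.1]'

```text
clock: 50.45
tool_pos: [0.4805, -0.1053, 0.0543]
tcp_rot: [[-0.143, 0.99, 0.0], [0.99, 0.143, -0.0], [-0.0, 0.0, -1.0]]
force: [-0.1, -0.5, -2.2]
width: 0.0232
grip_force: 59.9
```

Emit:
apply_moves --offset '[[0.6,0,0],[0.4,0,0],[0,0,0]]' --turn '[[0,0,0],[0,0,0],[0,0,0]]' --grip '[0.1,0.1,0.1]'

```text
clock: 50.75
tool_pos: [0.4803, -0.1043, 0.0543]
tcp_rot: [[-0.143, 0.99, -0.0], [0.99, 0.143, 0.0], [0.0, -0.0, -1.0]]
force: [0.7, -0.1, -1.6]
width: 0.0231
grip_force: 59.9
```

Emit:
apply_moves --offset '[[0.6,0,0],[0,0,0],[0,0,0]]' --turn '[[0,0,0],[0,0,0],[0,0,0]]' --grip '[0.1,0.1,0.1]'

```text
clock: 51.05
tool_pos: [0.4802, -0.1037, 0.0543]
tcp_rot: [[-0.143, 0.99, -0.0], [0.99, 0.143, 0.0], [0.0, -0.0, -1.0]]
force: [-0.4, -0.5, -2.3]
width: 0.0226
grip_force: 59.9
```

Emit:
apply_moves --offset '[[0.5,0,0],[0,0,0],[0,0,0]]' --turn '[[0,0,0],[0,0,0],[0,0,0]]' --grip '[0.1,0.1,0.1]'

```text
clock: 51.35
tool_pos: [0.4803, -0.1035, 0.0544]
tcp_rot: [[-0.143, 0.99, 0.0], [0.99, 0.143, -0.001], [-0.001, 0.0, -1.0]]
force: [-0.6, -2.4, -3.1]
width: 0.0227
grip_force: 59.9
```

Emit:
apply_moves --offset '[[0.5,0,0],[0,0,0],[0,0,0],[0,0,0]]' --turn '[[0,0,0],[0,0,0],[0,0,0],[0,0,0]]' --grip '[0.1,0.1,0.1,0.1]'

```text
clock: 51.75
tool_pos: [0.4804, -0.103, 0.0545]
tcp_rot: [[-0.143, 0.99, 0.001], [0.99, 0.143, -0.0], [-0.001, 0.001, -1.0]]
force: [1.0, -4.3, -4.2]
width: 0.0223
grip_force: 59.7
```

Emit:
apply_moves --offset '[[-10,0,0],[-20,0,0],[-21,0,0],[0,0,-50],[0,0,-50],[48,0,0],[48,0,0],[48,0,0],[48,0,0],[47,0,0]]' --turn '[[0,0,0],[0,0,0],[0,0,0],[0,0,0],[0,0,0],[0,0,0],[0,0,0],[0,0,0],[0,0,0],[0,0,0]]' --grip '[0.1,0.1,0.1,0.1,0.1,0.1,0.1,0.1,0.1,0.1]'

```text
clock: 52.75
tool_pos: [0.4523, 0.0852, 0.1542]
tcp_rot: [[-0.142, 0.99, -0.001], [0.99, 0.142, 0.001], [0.001, -0.001, -1.0]]
force: [1.7, 1.0, -2.8]
width: 0.0227
grip_force: 60.0
```

Emit:
apply_moves --offset '[[0,0,0],[0,0,40],[0,0,40],[0,0,15],[0,0,5],[0,0,0],[0,0,0],[0,0,0],[0,0,0]]' --turn '[[0,0,0],[0,0,0],[0,0,0],[0,0,0],[0,0,0],[0,0,0],[0,0,0],[0,0,0],[0,0,0]]' --grip '[0.1,0.1,0.1,0.1,0.1,0.1,0.1,0.1,0.1]'

```text
clock: 53.65
tool_pos: [0.4541, 0.0833, 0.0554]
tcp_rot: [[-0.143, 0.99, 0.002], [0.99, 0.143, -0.0], [-0.0, 0.002, -1.0]]
force: [0.4, 0.3, -2.7]
width: 0.0228
grip_force: 59.9
```

```bash
python3 -c "
from h import *
rel((.4687,-.0303))"
```

```text
t 53.65 along 114.5 lat 1.8 z 55.4 psi 98.21 tilt [ 0.0023 -0.0001] F along/lat/z 0.2 0.4 -2.7
```

Emit:
apply_moves --offset '[[-4,0,0],[-4,0,0],[-4,0,0],[0,0,0],[0,0,0],[0,0,0],[0,0,0]]' --turn '[[0,0,0],[0,0,0],[0,0,0],[0,0,0],[0,0,0],[0,0,0],[0,0,0]]' --grip '[0.1,0.1,0.1,0.1,0.1,0.1,0.1]'

```text
clock: 54.35
tool_pos: [0.4549, 0.0716, 0.0542]
tcp_rot: [[-0.143, 0.99, -0.0], [0.99, 0.143, 0.0], [0.0, -0.0, -1.0]]
force: [0.2, -0.5, -1.7]
width: 0.0229
grip_force: 59.9
```

```bash
python3 -c "
from h import *
rel((.4687,-.0303))"
```

```text
t 54.35 along 102.8 lat 0.8 z 54.2 psi 98.22 tilt [-0.0002  0.    ] F along/lat/z -0.6 0.1 -1.7
```

Emit:
apply_moves --offset '[[-1,0,0],[-0.7,0,0],[-0.6,0,0],[0,0,0],[0,0,0]]' --turn '[[0,0,0],[0,0,0],[0,0,0],[0,0,0],[0,0,0]]' --grip '[0.1,0.1,0.1,0.1,0.1]'

```text
clock: 54.85
tool_pos: [0.4553, 0.0692, 0.0543]
tcp_rot: [[-0.143, 0.99, -0.0], [0.99, 0.143, 0.0], [0.0, -0.0, -1.0]]
force: [-0.6, 0.3, -2.2]
width: 0.0229
grip_force: 59.9
```

Emit:
apply_moves --offset '[[-0.5,0,0],[0,0,0],[0,0,0]]' --turn '[[0,0,0],[0,0,0],[0,0,0]]' --grip '[0.1,0.1,0.1]'

```text
clock: 55.15
tool_pos: [0.4553, 0.0691, 0.0543]
tcp_rot: [[-0.143, 0.99, -0.0], [0.99, 0.143, 0.001], [0.001, 0.0, -1.0]]
force: [0.7, 4.7, -2.5]
width: 0.0229
grip_force: 60.0
```

Emit:
apply_moves --offset '[[-0.4,0,0],[0,0,0],[0,0,0]]' --turn '[[0,0,0],[0,0,0],[0,0,0]]' --grip '[0.1,0.1,0.1]'

```text
clock: 55.45
tool_pos: [0.4552, 0.0687, 0.0542]
tcp_rot: [[-0.143, 0.99, -0.0], [0.99, 0.143, 0.001], [0.001, -0.0, -1.0]]
force: [-0.9, 5.8, -2.1]
width: 0.0226
grip_force: 60.0
```

Emit:
apply_moves --offset '[[0,0,0],[0,0,0],[8,0,0],[8,0,0],[0,0,-45],[0,0,-45],[-6.5,42.8,0],[-6.5,42.8,0],[-6.5,42.8,0],[-6.5,42.8,0]]' --turn '[[0,0,0],[0,0,0],[0,0,0],[0,0,0],[0,0,0],[0,0,0],[0,0,0],[0,0,0],[0,0,0],[0,0,0]]' --grip '[0.1,0.1,0.1,0.1,0.1,0.1,0.1,0.1,0.1,0.1]'

```text
clock: 56.45
tool_pos: [0.6277, 0.0833, 0.1442]
tcp_rot: [[-0.143, 0.99, 0.0], [0.99, 0.143, -0.001], [-0.001, -0.0, -1.0]]
force: [0.7, 0.3, -2.1]
width: 0.0231
grip_force: 60.1
```

Emit:
apply_moves --offset '[[0,0,0],[0,0,0],[0,0,0],[0,0,0],[0,0,0]]' --turn '[[0,0,5.7],[0,0,5.7],[0,0,0],[0,0,0],[0,0,0]]' --grip '[0.1,0.1,0.1,0.1,0.1]'

```text
clock: 56.95
tool_pos: [0.626, 0.0831, 0.1443]
tcp_rot: [[0.054, 0.999, -0.0], [0.999, -0.054, -0.0], [-0.0, -0.0, -1.0]]
force: [-0.3, 0.1, -2.8]
width: 0.0224
grip_force: 60.2
```

Lower to TCP z 0.0705, release, rise.

Emit:
apply_moves --offset '[[0,0,40],[0,0,22],[0,0,6],[0,0,3],[0,0,2],[0,0,0.8],[0,0,0],[0,0,0]]' --turn '[[0,0,0],[0,0,0],[0,0,0],[0,0,0],[0,0,0],[0,0,0],[0,0,0],[0,0,0]]' --grip '[0.1,0.1,0.1,0.1,0.1,0.1,0.1,0.1]'

```text
clock: 57.75
tool_pos: [0.6268, 0.0829, 0.0714]
tcp_rot: [[0.056, 0.998, 0.001], [0.998, -0.056, -0.0], [0.0, 0.001, -1.0]]
force: [0.1, 0.5, -2.5]
width: 0.0232
grip_force: 60.2
```

Emit:
apply_moves --offset '[[0,0,0],[0,0,0],[0,0,0],[0,0,0],[0,0,-20],[0,0,-40],[0,0,-40],[0,0,-40],[0,0,0],[0,0,0]]' --turn '[[0,0,0],[0,0,0],[0,0,0],[0,0,0],[0,0,0],[0,0,0],[0,0,0],[0,0,0],[0,0,0],[0,0,0]]' --grip '[0.6,0.6,0.6,0.6,0.6,0.8,1,1,1,1]'

```text
clock: 58.75
tool_pos: [0.6269, 0.0828, 0.2119]
tcp_rot: [[0.056, 0.998, 0.003], [0.998, -0.056, -0.0], [0.0, 0.003, -1.0]]
force: [-0.6, 1.0, -0.4]
width: 0.0855
grip_force: 0.0
```

Emit:
apply_moves --offset '[[-30.4,-37.6,0],[-30.4,-37.6,0],[-30.4,-37.6,0],[-30.4,-37.6,0],[0,0,0],[0,0,0],[0,0,40],[0,0,50],[0,0,30],[0,0,10]]' --turn '[[0,0,0],[0,0,0],[0,0,0],[0,0,0],[0,0,-5.7],[0,0,-5.7],[0,0,0],[0,0,0],[0,0,0],[0,0,0]]' --grip '[1,1,1,1,1,1,1,1,1,1]'

```text
clock: 59.75
tool_pos: [0.4653, -0.029, 0.0754]
tcp_rot: [[-0.143, 0.99, -0.01], [0.99, 0.143, 0.003], [0.005, -0.009, -1.0]]
force: [-0.7, -0.3, 0.2]
width: 0.0855
grip_force: 0.0
```

Emit:
apply_moves --offset '[[0,0,0],[0,0,0],[0,0,0],[0,0,0],[0,0,0],[0,0,0],[0,0,0],[0,0,0],[0,0,0],[0,0,0]]' --turn '[[0,0,0],[0,0,0],[0,0,0],[0,0,0],[0,0,0],[0,0,0],[0,0,0],[0,0,0],[0,0,0],[0,0,0]]' --grip '[1,0.3,0.3,0.3,0.3,0.3,0.3,0.3,0.3,0.3]'

```text
clock: 60.75
tool_pos: [0.4703, -0.0306, 0.0825]
tcp_rot: [[-0.143, 0.99, 0.002], [0.99, 0.143, -0.001], [-0.001, 0.002, -1.0]]
force: [-2.0, -0.7, 6.3]
width: 0.0488
grip_force: 64.7
```

Emit:
apply_moves --offset '[[0,0,-30],[0,0,-40],[0,0,-40],[-47,4.7,0],[-47,4.7,0],[-47,4.7,0],[-47,4.7,0],[-47,4.7,0],[-47,4.7,0],[-47,4.7,0]]' --turn '[[0,0,0],[0,0,0],[0,0,8.2],[0,0,0],[0,0,0],[0,0,0],[0,0,0],[0,0,0],[0,0,0],[0,0,0]]' --grip '[0.3,0.3,0.3,0.3,0.3,0.3,0.3,0.3,0.3,0.3]'

```text
clock: 61.75
tool_pos: [0.5014, -0.3603, 0.1892]
tcp_rot: [[0.0, 1.0, -0.002], [1.0, -0.0, 0.002], [0.002, -0.002, -1.0]]
force: [0.5, 0.1, -7.9]
width: 0.0483
grip_force: 68.6
```

Emit:
apply_moves --offset '[[0,0,0],[0,0,30],[0,0,30],[0,0,15],[0,0,0],[0,0,0],[0,0,0]]' --turn '[[0,0,0],[0,0,0],[0,0,0],[0,0,0],[0,0,0],[0,0,0],[0,0,0]]' --grip '[0.3,0.3,0.3,0.3,0.3,0.3,0.3]'

```text
clock: 62.45
tool_pos: [0.5034, -0.3601, 0.1177]
tcp_rot: [[-0.0, 1.0, 0.003], [1.0, 0.0, -0.003], [-0.003, 0.003, -1.0]]
force: [0.2, -0.6, -7.8]
width: 0.0491
grip_force: 68.3
```

Emit:
apply_moves --offset '[[0,0,15],[0,0,12],[0,0,5],[0,0,3],[0,0,1],[0,0,0],[0,0,0]]' --turn '[[0,0,0],[0,0,0],[0,0,0],[0,0,0],[0,0,0],[0,0,0],[0,0,0]]' --grip '[0.3,0.3,0.3,0.3,0.3,0.3,0.3]'

```text
clock: 63.15
tool_pos: [0.5023, -0.359, 0.0799]
tcp_rot: [[-0.0, 1.0, -0.001], [1.0, 0.0, 0.001], [0.001, -0.001, -1.0]]
force: [-2.0, 3.2, 0.0]
width: 0.0488
grip_force: 69.3
```

Emit:
apply_moves --offset '[[0,0,0],[0,0,0],[0,0,0],[0,0,0],[0,0,0],[0,0,-20],[0,0,-50],[0,0,-50],[0,0,-40],[0,0,0]]' --turn '[[0,0,0],[0,0,0],[0,0,0],[0,0,0],[0,0,0],[0,0,0],[0,0,0],[0,0,0],[0,0,0],[0,0,0]]' --grip '[1,1,1,1,1,1,1,1,1,1]'

```text
clock: 64.15
tool_pos: [0.505, -0.3618, 0.2479]
tcp_rot: [[-0.0, 1.0, 0.01], [1.0, 0.0, -0.01], [-0.01, 0.01, -1.0]]
force: [0.1, -0.8, 0.5]
width: 0.0853
grip_force: 0.0
```

Emit:
apply_moves --offset '[[40,30,-10],[40,30,0],[40,30,0],[0,0,0],[0,0,0],[0,0,0],[0,0,0]]' --turn '[[0,0,0],[0,0,0],[0,0,0],[0,0,0],[0,0,0],[0,0,0],[0,0,0]]' --grip '[0,0,0,0,0,0,0]'

```text
clock: 64.85
tool_pos: [0.591, -0.2411, 0.249]
tcp_rot: [[0.002, 1.0, -0.0], [1.0, -0.002, 0.0], [0.0, -0.0, -1.0]]
force: [0.1, -0.2, -0.6]
width: -0.0004
grip_force: 0.0
```

```bash
python3 - <<'E'
from h import *
s=monitor.sense(); print(s['tool_pos'].round(4),s['width'])
im,c=snap("wrist","p1"); sc,cs=snap("scene","p1s"); 
for b in blobs(im,'red',300):
    e,r=cv2.minEnclosingCircle(b); print(cv2.boundingRect(b),'z.11',ray(c,e,.11)[0].round(4),'z.077',ray(c,e,.077)[0].round(4))
for b in blobs(im,'blue',300): m=cv2.boundingRect(b); print('blue',m,ray(c,(m[0]+m[2]/2,m[1]+m[3]/2),.077)[0].round(3))
cv2.imwrite('pics/p1c.png',np.hstack([cv2.resize(sc[120:320,230:530],(480,320)),cv2.resize(im,(320,240)) if 0 else np.vstack([cv2.resize(im,(320,240)),np.zeros((80,320,3),np.uint8)])]))
E
```

```text
[ 0.591  -0.2411  0.249 ] -0.0003736769852267902
(354, 0, 65, 58) z.11 [ 0.6272 -0.1124  0.11  ] z.077 [ 0.6319 -0.106   0.077 ]
(87, 304, 60, 52) z.11 [ 0.428  -0.3239  0.11  ] z.077 [ 0.4072 -0.3446  0.077 ]
blue (439, 283, 131, 96) [ 0.746 -0.347  0.077]
blue (58, 107, 67, 98) [ 0.414 -0.195  0.077]
blue (197, 319, 57, 42) [ 0.501 -0.355  0.077]
```

View pics/p1c.png

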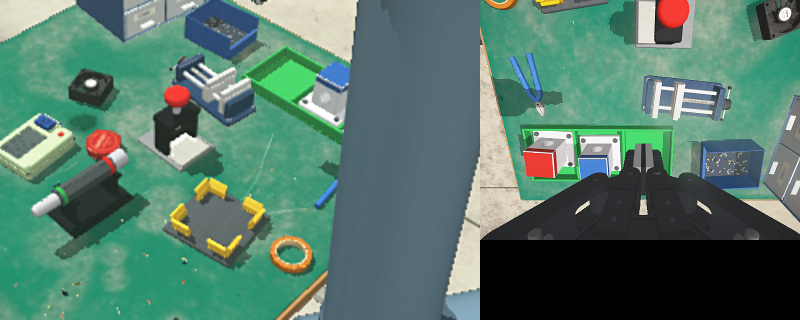

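Both blocks stand in the tray compartments, the gauge is in the cradle, and the tape and tin are untouched. Next is the stamp.

Emit:
apply_moves --offset '[[44,11.4,0],[44,11.4,0],[43,11.2,0],[0,0,0],[0,0,40],[0,0,40],[0,0,15],[0,0,0],[0,0,0],[0,0,0]]' --turn '[[0,0,0],[0,0,0],[0,0,0],[0,0,0],[0,0,0],[0,0,0],[0,0,0],[0,0,0],[0,0,0],[0,0,0]]' --grip '[0,0,0,0,0,0,0,0,0,0]'

```text
clock: 65.95
tool_pos: [0.6272, -0.1099, 0.1571]
tcp_rot: [[0.0, 1.0, 0.004], [1.0, -0.0, -0.002], [-0.002, 0.004, -1.0]]
force: [0.7, -0.1, 0.4]
width: 0.0003
grip_force: 0.0
```

Emit:
apply_moves --offset '[[0,0,5],[0,0,5],[0,0,4],[0,0,4],[0,0,4],[0,0,3],[0,0,0],[0,0,0]]' --turn '[[0,0,0],[0,0,0],[0,0,0],[0,0,0],[0,0,0],[0,0,0],[0,0,0],[0,0,0]]' --grip '[0,0,0,0,0,0,0,0]'

```text
clock: 66.75
tool_pos: [0.6256, -0.1088, 0.1295]
tcp_rot: [[-0.0, 1.0, -0.0], [1.0, 0.0, 0.0], [0.0, -0.0, -1.0]]
force: [-2.5, 0.7, 3.5]
width: -0.0
grip_force: 1.7
```

Emit:
apply_moves --offset '[[0,0,3],[0,0,3],[0,0,2],[0,0,1],[0,0,0],[0,0,0]]' --turn '[[0,0,0],[0,0,0],[0,0,0],[0,0,0],[0,0,0],[0,0,0]]' --grip '[0,0,0,0,0,0]'

```text
clock: 67.35
tool_pos: [0.6259, -0.109, 0.1206]
tcp_rot: [[-0.0, 1.0, 0.0], [1.0, 0.0, -0.0], [-0.0, 0.0, -1.0]]
force: [-3.3, 1.3, 4.9]
width: -0.0002
grip_force: 3.0
```

Emit:
apply_moves --offset '[[0,0,1],[0,0,0.7],[0,0,0],[0,0,0]]' --turn '[[0,0,0],[0,0,0],[0,0,0],[0,0,0]]' --grip '[0,0,0,0]'

```text
clock: 67.75
tool_pos: [0.6259, -0.1089, 0.1191]
tcp_rot: [[-0.0, 1.0, 0.0], [1.0, 0.0, -0.0], [-0.0, 0.0, -1.0]]
force: [-3.4, 1.1, 6.5]
width: 0.0
grip_force: 3.3
```

Emit:
apply_moves --offset '[[0,0,0.8],[0,0,0.7],[0,0,0],[0,0,0]]' --turn '[[0,0,0],[0,0,0],[0,0,0],[0,0,0]]' --grip '[0,0,0,0]'

```text
clock: 68.15
tool_pos: [0.6261, -0.109, 0.119]
tcp_rot: [[-0.0, 1.0, 0.0], [1.0, 0.0, -0.0], [-0.0, 0.0, -1.0]]
force: [-6.3, 2.8, 14.5]
width: -0.0004
grip_force: 6.9
```

Emit:
apply_moves --offset '[[0,0,0.7],[0,0,0],[0,0,0]]' --turn '[[0,0,0],[0,0,0],[0,0,0]]' --grip '[0,0,0]'

```text
clock: 68.45
tool_pos: [0.6261, -0.109, 0.1189]
tcp_rot: [[-0.001, 1.0, -0.0], [1.0, 0.001, -0.0], [-0.0, -0.0, -1.0]]
force: [-7.8, 2.6, 17.6]
width: 0.0002
grip_force: 8.6
```

At the stop (force has risen to 17.6 N with no further travel). Let it up and retreat.

Emit:
apply_moves --offset '[[0,0,-5],[0,0,-10],[0,0,-20],[0,0,-40],[0,0,-40],[0,0,0],[0,0,0],[0,0,0],[0,0,0],[0,0,0]]' --turn '[[0,0,0],[0,0,0],[0,0,0],[0,0,0],[0,0,0],[0,0,0],[0,0,0],[0,0,0],[0,0,0],[0,0,0]]' --grip '[0,0,0,0,0,0,0,0,0,0]'

```text
clock: 69.45
tool_pos: [0.6251, -0.1087, 0.2297]
tcp_rot: [[-0.0, 1.0, -0.003], [1.0, 0.0, 0.001], [0.001, -0.003, -1.0]]
force: [0.3, 0.5, -1.0]
width: -0.0001
grip_force: 0.0
```

```bash
python3 - <<'E'
from h import *
s=monitor.sense(); print(s['clock'],s['tool_pos'].round(3),s['force'].round(1)); print(job.job_done())
E
```

```text
69.45 [ 0.625 -0.109  0.23 ] [ 0.3  0.5 -1. ]
the job is handed in; nothing more can be done
None
```

I gauged the red and blue blocks (go and no-go) and stood them in the tray; I saw no yellow block. The gauge is back in its cradle, the stamp was pressed to its stop and released, and the job was handed in at 69 s with no verdict returned.

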